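# Nest the power-supply frames in the tray

### The job

Pack the two loose U-shaped aluminium frames into the tray with the frame that is already there, nested as channel is stored: one with its open side up, close alongside the first with the ends level, and the last turned upside down over the pair, so that one of its legs drops into each of them and all ends are level. Either loose frame may be the one that is turned over. Leave the first frame where it lies, set the frames down rather than dropping or toppling them, and do not shift anything else on the bench.

Things in the scene. Friction and masses are not known exactly. Their poses are not given: they have to be found in the camera images.
- tray: low open parts tray of grey plastic, fixed to the bench, turned up to 0.3 rad either way; 160 along its x, 260 along its y, rim 12 high and 5 thick, floor 4 thick (its top 4 above the bench). Origin at the centre of its underside, on the bench (z = 0); z up
- chassis1: U-shaped frame of 4 mm aluminium sheet already in the tray, open side up on its floor, nearly parallel with it, up to 45 to either side of its middle (y). 100 long (x), 68 wide (y), 40 high; the two ends are alike. Origin: middle of the web's outer face; z from web to open side. Web z 0 to 4; legs are plain walls, outer faces y = +-34, inner +-30, up to z = 40
- chassis2: loose frame, same shape and axes as chassis1, on the bench open side up at any angle; about 140 g (0.75 to 1.25 times). Stands steadily on its web, on its leg edges or on an end. Upside down over two others, its web rests on their leg tops and its legs stand on their webs: its origin is then 44 above theirs
- chassis3: second loose frame, identical to chassis2 and likewise on the bench open side up at any angle; which of the two lies nearer the tray varies. A frame set beside chassis1 fits on the side of it where the tray has more room
- solder_spool: bystander: metal spool standing on its flange, 54 diameter, 36 high; origin at the centre of its underside
- screwdriver: bystander: screwdriver with a black handle lying on the bench, 160 long along its x (blade to +x), under 35 high and wide; origin at the middle of its length, near the bench
- mouse: bystander: black computer mouse, 104 along x, 60 along y, 34 high; origin at the centre of its underside
- multimeter: bystander: grey multimeter lying face up, 150 along x, 76 along y, 43 high over its dial; origin at the centre of its underside
- alcohol_bottle: bystander: clear plastic bottle with a blue cap, 64 diameter, 150 high; origin at the centre of its underside
- spray_can: bystander: white and red aerosol can, 60 diameter, 167 high; origin at the centre of its underside
- brush_pot: bystander: wooden pot with brushes and pens, 68 diameter, 160 high over its contents, which lean out to a radius of 40; origin at the centre of its underside
Mind the look-alikes: they are no part of the job. Leave any blue or pink look-alike of the chassis3 alone.

How it is judged:
By the outcome, as a careful person would: the job done as asked, in the order asked, and still so for the second after the job is handed in, with the robot touching nothing.
It also fails if it takes over 72 s, if anything falls off the work surface, if the arm or the gripper's body presses on something with over 40 N, if the wrist force passes 120 N, or if a joint passes its speed limit or range.

### The arm

A 7-joint arm with a two-finger parallel gripper is mounted at the origin on the work surface. World frame = base frame: x ahead of the robot, y to its left, z up, the work surface at z = 0. Lengths are in m, angles in degrees, forces in N, time in s.
With the tool pointing down it reaches from about 0.425 to 0.875 m from the base axis. Payload 4.7 kg.
Tool frame: the origin (TCP) lies at the very end of the fingers, on their centre line; the grasp point (between the pads) lies 19 mm behind it; y points along the fingers, z is the direction in which the jaws open and shut, and the axes are right-handed (so a half turn about y gives the same grasp; the last joint's range is limited). The gripper opens to 87 mm and grips with 3 to 60 N. Pads are 19 mm wide; open, the fingers measure 117 mm over their backs; the gripper's body (75 mm by 190 mm) begins 51 mm behind the grasp point.
Start: joints at [70.193, 18.392, -4.016, 83.108, 1.295, 78.541, -3.26], TCP at [0.229, -0.608, 0.223] pointing down, gripper open.
Joint ranges: [-163.93, 163.93], [-17.29, 119.83], [-79.2, 71.16], [3.27, 140.29], [-89.18, 269.18], [5.43, 117.66], [-154.24, 154.24]. Speed limits (degrees/s): [147.25, 147.25, 180, 180, 180, 180, 180].

### API

Orientations are given as [roll, pitch, yaw] about the fixed x, y, z axes, in that order (R = Rz(yaw) Ry(pitch) Rx(roll)).
In Python, from cell import env gives the robot as it stands.
- The arm moves only by the shell command python3 -m pendant 'ROWS' [FORCE]. ROWS is JSON, one flat list of numbers, 7 for each row, row after row: the shift along the world's x, y, z in units of 40 mm (1.0 is 40 mm), then the turn, a rotation vector about the world's x, y, z in units of 10 degrees (1.0 is 10 degrees), then the finger opening in mm, from 0 to 87. In form: [x, y, z, wx, wy, wz, jaw, x, y, z, wx, wy, wz, jaw, ...]. A call has 1 to 10 rows; each row shifts and turns the commanded pose from where the row before left it; what a row does not reach is not made up. A row lasts 1/8 s, in which the tool goes at most 62.5 mm and 10.7 degrees, less where a joint would pass 70% of its speed; a pose out of reach is approached as far as the arm can. A call is refused whole if a number of a shift passes 1 or a number of a turn 1, either way. A call with a gripper value outside its range is refused whole. The fingers move at their own pace and stop on an object; FORCE is the grip in N (left out, the last holds). Time passes only in rows, so rows that do not move let the fingers close. It gives the time, the measured TCP pose, the force and the opening at its end, in the units of the state.
- env.get_obs(): the state, without advancing time (a new reading comes with each control period).
- env.read_camera(name): name is "scene" or "top" or "wrist"; returns a dict with "image" (480x640x3 uint8, red, green, blue), "fx", "fy", "cx", "cy" (pixels), "cam_to_world" (4x4, takes a point from camera to world coordinates). Camera axes: x right, y up, looking along -z (the intrinsics and any distortion apply to the point x, -y, -z); pixel columns grow to the right and rows downward; lengths in m; the calibration is good to about 2 mm. A picture is of the moment at which its call begins. There is no depth.
- env.sign_off(): hands the job in, once; it reports no verdict.
The state is a dict: "time_s": time; "qpos": joint angles; "joint_velocities": joint speeds; "effort": joint torques, N m; "tool_pos": TCP position; "tool_rot": TCP orientation; "force": force on the tool from outside, world axes, zero at the start; "wrist_torque": the same for the moment, N m; "grip_width": finger opening in m.
Only numpy, scipy, OpenCV 4.12 (cv2) and the standard library are available. Lean on these libraries where they do the work, as an engineer would, in place of code of your own. Each camera call takes 0.05 s, during which the arm holds its last target.

## Working session

There is one attempt and no reset: what is moved stays moved. The work goes in short steps, Python scripts to look and compute and a shell command to move; the robot and the scene stay as the last step left them, time stands still between calls to the robot, and variables do not carry over. Pictures are saved under pics/ and viewed, and the job is handed in when it is done.

```bash
ls; mkdir -p pics
python3 - <<'E'
from cell import env
import cv2,numpy as np
np.set_printoptions(precision=4,suppress=True)
print(env.get_obs())
for n in ["scene","top","wrist"]:
    c=env.read_camera(n); cv2.imwrite(f"pics/{n}0.png",c["image"][:,:,::-1])
    print(n,c["fx"],c["fy"],c["cx"],c["cy"],[k for k in c if k!="image"]); print(c["cam_to_world"])
    for k in c:
        if 'dist' in k: print(c[k])
E
```

```text
pics
{'time_s': 0.0, 'qpos': array([70.1919, 18.4402, -4.0145, 83.1749,  1.2934, 78.5416, -3.2604]), 'joint_velocities': array([ 0.0059,  0.0078, -0.0203,  0.0779, -0.1147, -0.0237,  0.0167]), 'effort': array([  0.0005, -49.129 ,  -0.4035, -31.2527,  -0.0639,   0.044 ,
         0.0002]), 'tool_pos': array([ 0.2286, -0.6079,  0.2214]), 'tool_rot': array([ -90.1115,   -0.0046, -159.3838]), 'force': array([-0.1388, -0.1623,  0.4723]), 'wrist_torque': array([0.0181, 0.0264, 0.0252]), 'grip_width': 0.08717765258307328}
scene 555.1204605164663 555.1204605164663 316.89098712752644 240.77699854318544 ['fx', 'fy', 'cx', 'cy', 'cam_to_world']
[[-0.8402 -0.3062  0.4476  1.2046]
 [ 0.5422 -0.4564  0.7056  1.1117]
 [-0.0118  0.8354  0.5495  0.878 ]
 [ 0.      0.      0.      1.    ]]
top 497.93722378911366 497.93722378911366 322.78995503200525 236.13927294039837 ['fx', 'fy', 'cx', 'cy', 'cam_to_world']
[[ 0.058   0.9755 -0.2122  0.2849]
 [-0.9983  0.0564 -0.0137  0.0305]
 [-0.0014  0.2126  0.9771  1.1459]
 [ 0.      0.      0.      1.    ]]
wrist 379.3549122544282 379.3549122544282 314.39737495658824 234.85602493099702 ['fx', 'fy', 'cx', 'cy', 'cam_to_world']
[[ 0.353   0.9     0.2556  0.2992]
 [-0.9356  0.3398  0.0957 -0.5822]
 [-0.0008 -0.2729  0.962   0.3837]
 [ 0.      0.      0.      1.    ]]
```

View pics/scene0.png

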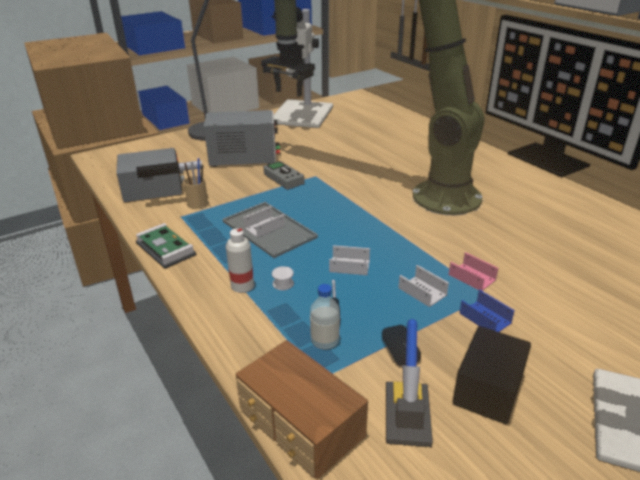

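View pics/top0.png

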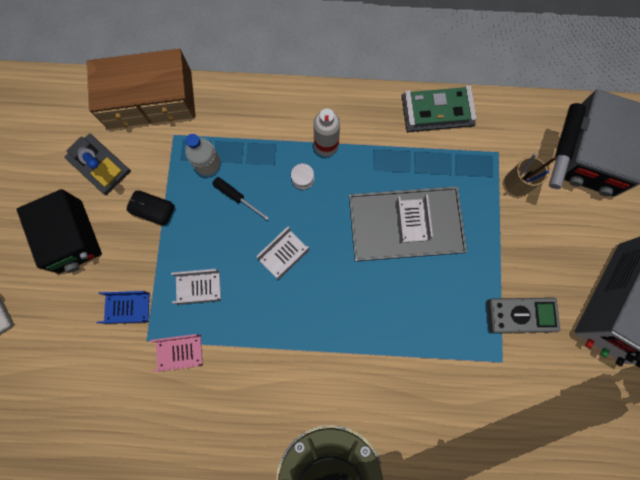

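View pics/wrist0.png

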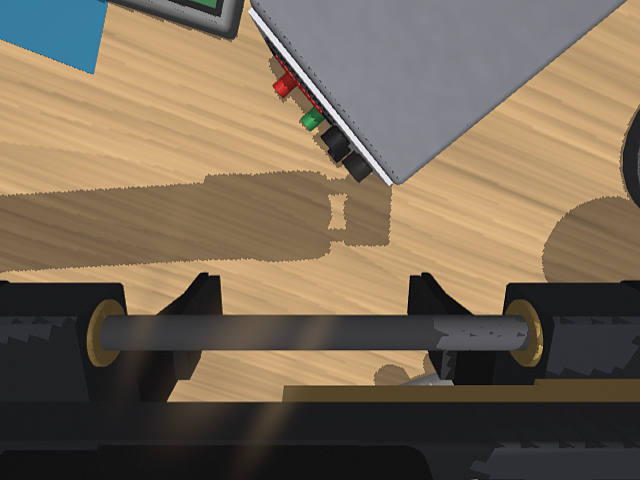

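Candidates in the top image: bright aluminium frames at (197,288) and (283,253), which are the two loose ones, and chassis1 in the tray at (414,219). The look-alikes to leave alone are blue at (125,308) and pink at (179,352).

```bash
cat > h.py <<'E'
import numpy as np,cv2
from cell import env
np.set_printoptions(precision=4,suppress=True)
def proj(c,P):
    M=np.linalg.inv(c["cam_to_world"]);p=(M[:3,:3]@np.atleast_2d(P).T).T+M[:3,3]
    return np.c_[c["cx"]+c["fx"]*p[:,0]/-p[:,2],c["cy"]+c["fy"]*(-p[:,1])/-p[:,2]]
def unproj(c,uv,z):
    uv=np.atleast_2d(uv);d=np.c_[(uv[:,0]-c["cx"])/c["fx"],-(uv[:,1]-c["cy"])/c["fy"],-np.ones(len(uv))]
    T=np.array(c["cam_to_world"]);w=d@T[:3,:3].T;s=(z-T[2,3])/w[:,2]
    return T[:3,3]+w*s[:,None]
def crop(c,x0,y0,w,h,k,name):
    im=c["image"][y0:y0+h,x0:x0+w,::-1]
    cv2.imwrite("pics/"+name,cv2.resize(im,None,fx=k,fy=k,interpolation=cv2.INTER_CUBIC))
def frame_pts(x,y,yaw,z0=0,flip=False):
    # top corners (8), outer&inner leg tops at both ends
    P=np.array([[sx*.05,sy*w,.04] for sy in(1,-1) for w in(.034,.03) for sx in(1,-1)]+[[sx*.05,sy*.034,0] for sx in(1,-1) for sy in (1,-1)])
    if flip: P=P*[1,-1,-1]
    a=np.radians(yaw);R=np.array([[np.cos(a),-np.sin(a),0],[np.sin(a),np.cos(a),0],[0,0,1]])
    return P@R.T+[x,y,z0]
E
python3 - <<'E'
from h import *
c=env.read_camera("top")
crop(c,160,220,160,95,5,"t_loose.png"); crop(c,340,180,140,90,5,"t_tray.png")
print(unproj(c,[[197,288],[283,253],[414,219],[407,224]],.02))
E
```

```text
[[ 0.393   0.3236  0.02  ]
 [ 0.4845  0.1353  0.02  ]
 [ 0.5825 -0.1635  0.02  ]
 [ 0.5695 -0.1475  0.02  ]]
```

View pics/t_loose.png

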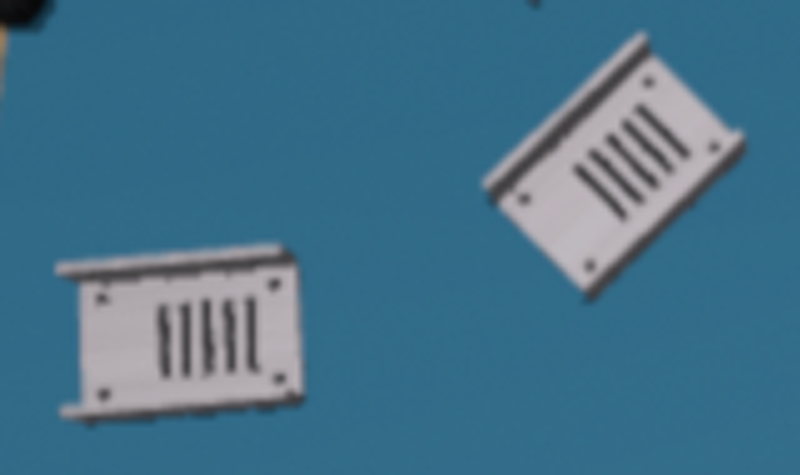

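View pics/t_tray.png

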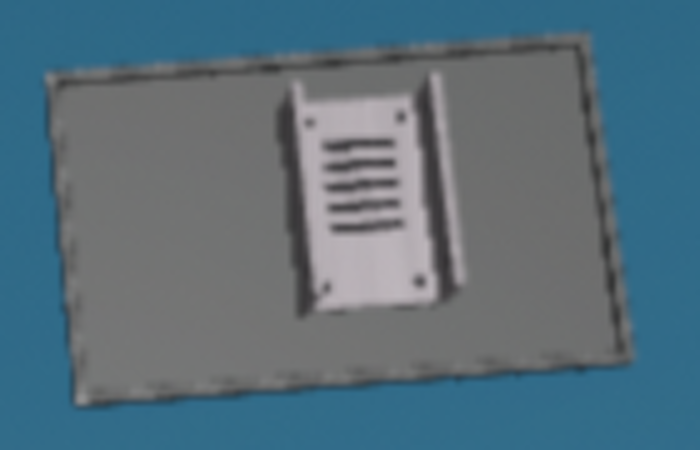

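Run:
```python
from h import *
c=env.read_camera("top")
crop(c,165,260,66,50,12,"tb.png"); crop(c,250,222,66,56,12,"ta.png"); crop(c,390,186,50,60,10,"tc.png")
for n,p in dict(spool=[303,180],sd1=[214,181],sd2=[268,219],bottle=[205,165],can=[327,150],mouse=[150,208],pink=[179,352],blue=[125,308],meter=[524,315],trayc=[[354,260],[350,196],[457.5,188.5],[465,251]]).items(): print(n,unproj(c,p,.01)[:,:2])
```

```text
spool [[0.6661 0.1017]]
sd1 [[0.6513 0.3142]]
sd2 [[0.5653 0.1775]]
bottle [[0.6903 0.3401]]
can [[0.7456 0.0487]]
mouse [[0.5759 0.4584]]
pink [[0.25   0.3503]]
blue [[0.3394 0.484 ]]
meter [[ 0.376  -0.4171]]
trayc [[ 0.4794 -0.0288]
 [ 0.6327 -0.0124]
 [ 0.6661 -0.2673]
 [ 0.5154 -0.2847]]
```

View pics/tb.png

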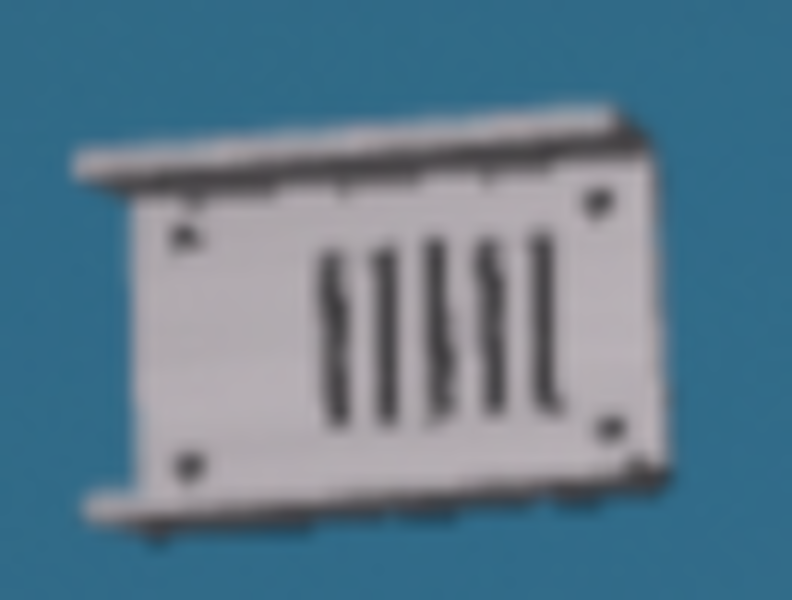

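View pics/ta.png

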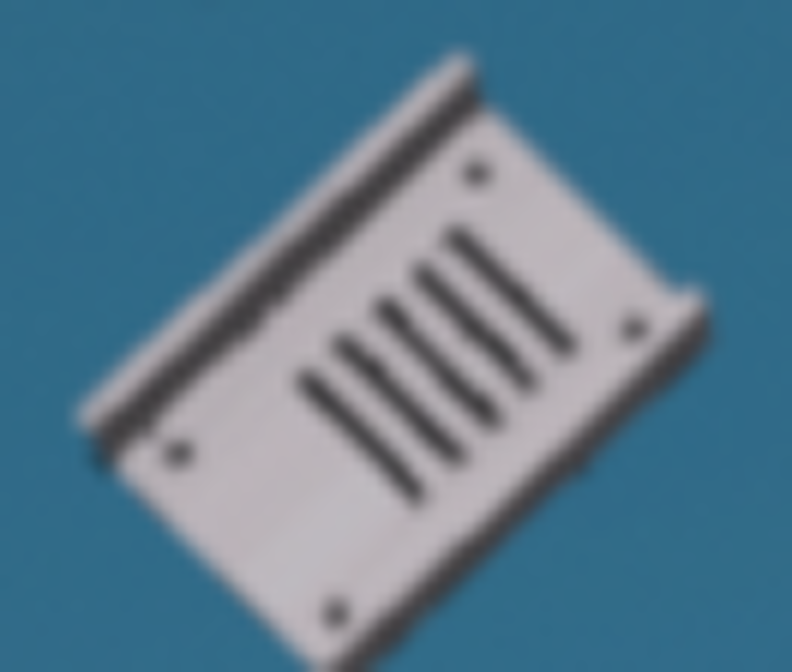

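View pics/tc.png

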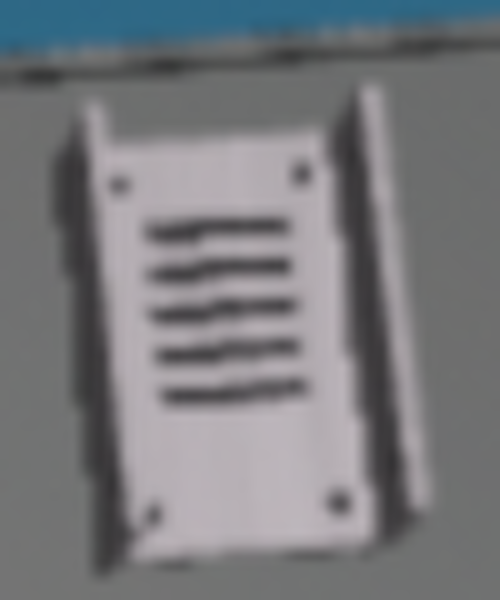

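```bash
cat >> h.py <<'E'
from scipy.optimize import least_squares
def fit(c,idx_uv,guess,z0=0):
    I=[i for i,_ in idx_uv];U=np.array([u for _,u in idx_uv],float)
    f=lambda p:(proj(c,frame_pts(*p,z0)[I])-U).ravel()
    r=least_squares(f,guess,x_scale=[.01,.01,1]);return r.x,r.fun.reshape(-1,2)
E
# idx: 0 +x+y outer,1 -x+y outer,2/3 inner +y,4 +x-y outer,5 -x -y outer,6/7 inner -y
python3 - <<'E'
from h import *
c=env.read_camera("top")
q=lambda x,y,k,ox,oy:[x/k+ox,y/k+oy]
B=lambda x,y:q(x,y,12,165,260)
print(fit(c,[(0,B(612,100)),(1,B(73,148)),(5,B(85,524)),(7,B(82,497))],[.39,.32,-85]))
A=lambda x,y:q(x,y,12,250,222)
print(fit(c,[(0,A(462,50)),(1,A(76,410)),(2,A(480,75)),(3,A(100,432)),(4,A(712,305)),(6,A(690,285))],[.485,.135,-47]))
C=lambda x,y:q(x,y,10,390,186)
print(fit(c,[(0,C(88,98)),(2,C(103,100)),(4,C(380,85)),(6,C(362,85)),(5,C(430,505)),(7,C(412,505))],[.57,-.15,5],.004))
E
```

```text
(array([  0.3958,   0.3254, -81.185 ]), array([[-0.2217,  0.1693],
       [ 0.0362,  0.414 ],
       [-0.005 , -0.5012],
       [ 0.1879, -0.0625]]))
(array([  0.4834,   0.1337, -42.3116]), array([[ 0.1282,  0.2135],
       [ 0.115 ,  0.417 ],
       [-0.1644, -0.6507],
       [-0.6793, -0.1647],
       [-0.0009, -0.1314],
       [ 0.604 ,  0.2949]]))
(array([ 0.5831, -0.163 ,  7.0507]), array([[-0.1198,  0.285 ],
       [ 0.1089, -0.024 ],
       [ 0.0487, -0.2662],
       [ 0.1223, -0.1574],
       [-0.0993,  0.0218],
       [-0.0579,  0.1345]]))
```

```bash
python3 -m pendant '[0.73,1,0.05,0,0,0.5,87, 0.73,1,0.05,0,0,0.5,87, 0.73,1,0.05,0,0,0.5,87, 0.73,1,0.05,0,0,0.5,87, 0.73,1,0.05,0,0,0.5,87, 0.73,1,0.05,0,0,0.5,87, 0.73,1,0.05,0,0,0.5,87, 0.73,1,0.05,0,0,0.5,87, 0.73,1,0.05,0,0,0.5,87, 0.73,1,0.05,0,0,0.5,87]' 40
python3 - <<'E'
from h import *
c=env.read_camera("wrist");crop(c,0,0,640,480,1,"w1.png");print(c["cam_to_world"],env.get_obs()["qpos"],env.get_obs()["tool_pos"])
E
```

```text
time_s: 1.55
tool_pos: [0.5216, -0.2071, 0.2428]
tool_rot: [-90.0, -0.0, -109.2]
force: [0.5, 0.4, 0.4]
grip_width: 0.0868
[[ 0.9445  0.3163  0.089   0.5467]
 [-0.3285  0.9083  0.2589 -0.1369]
 [ 0.0011 -0.2738  0.9618  0.4049]
 [ 0.      0.      0.      1.    ]] [ 43.6354   8.7549 -28.2079  93.4345   3.8855  78.6884  -3.5527] [ 0.526  -0.1987  0.2433]
```

View pics/w1.png

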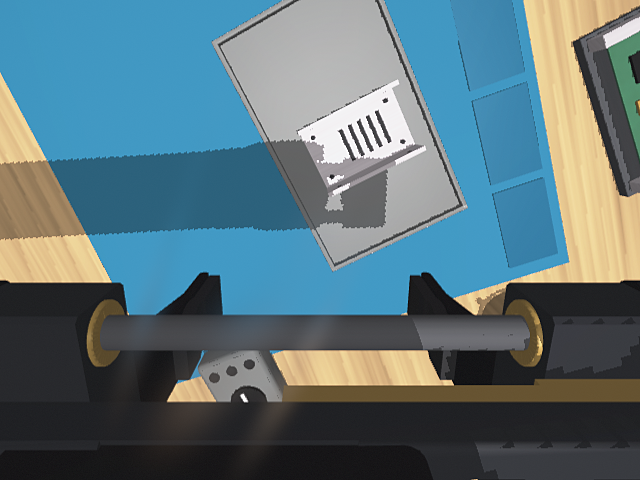

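Run:
```python
from h import *
c=env.read_camera("wrist");crop(c,290,70,150,130,5,"w1c.png");print(env.get_obs()["tool_pos"],env.get_obs()["joint_velocities"])
np.save("w1cam.npy",np.array(c["cam_to_world"]))
```

```text
[ 0.5243 -0.2012  0.2432] [ 2.4607 -0.5196  4.451   0.8963  2.5917  0.7524  0.4013]
```

View pics/w1c.png

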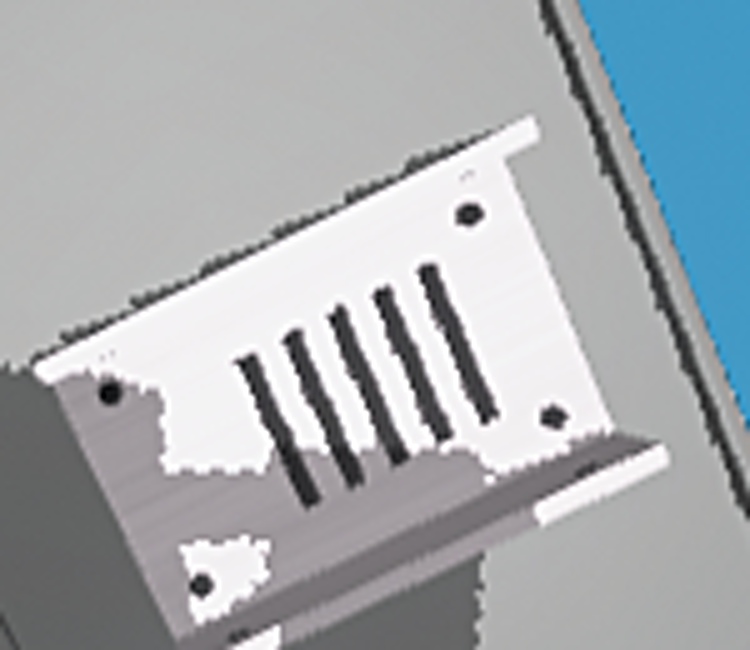

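Run:
```python
from h import *
c=env.read_camera("wrist");print(env.get_obs()["tool_pos"]);c["cam_to_world"]=np.load("w1cam.npy")
q=lambda x,y:[x/5+290-.4,y/5+70-.4]
print(fit(c,[(0,q(533,113)),(1,q(35,362)),(2,q(541,134)),(6,q(661,444)),(4,q(669,464))],[.58,-.163,7],.004))
```

```text
[ 0.5225 -0.2049  0.2428]
(array([ 0.5848, -0.1623,  6.9763]), array([[ 0.0455,  0.3573],
       [-0.4257, -0.1634],
       [ 0.1215,  0.4301],
       [ 0.1621, -0.2829],
       [ 0.0948, -0.3754]]))
```

```bash
python3 -m pendant '[0,0.95,0,0,0,0.2,30, 0,0.95,0,0,0,0.2,30, 0,0.95,0,0,0,0.2,30, 0,0.95,0,0,0,0.2,30, 0,0.95,0,0,0,0.2,30, 0,0.95,0,0,0,0.2,30, 0,0.95,0,0,0,0.2,30]'
python3 -m pendant '[-0.56,0.94,-0.2,0,0,0.2,30, -0.56,0.94,-0.2,0,0,0.2,30, -0.56,0.94,-0.2,0,0,0.2,30, -0.56,0.94,-0.2,0,0,0.2,30, -0.56,0.94,-0.2,0,0,0.2,30, -0.56,0.94,-0.2,0,0,0.2,30, -0.56,0.94,-0.2,0,0,0.2,30, 0,0,0,0,0,0,30, 0,0,0,0,0,0,30]'
python3 - <<'E'
from h import *
c=env.read_camera("wrist");crop(c,0,0,640,480,1,"w2.png");o=env.get_obs();print(o["qpos"],o["tool_pos"],o["tool_rot"])
np.save("w2cam.npy",np.array(c["cam_to_world"]))
E
```

```text
time_s: 2.58
tool_pos: [0.5204, 0.0604, 0.2428]
tool_rot: [-90.0, -0.0, -95.2]
force: [0.4, 0.1, -0.2]
grip_width: 0.0318
time_s: 3.7
tool_pos: [0.3637, 0.3209, 0.1866]
tool_rot: [-90.0, -0.0, -81.3]
force: [-0.1, -0.1, 0.5]
grip_width: 0.0301
[ 12.7401   2.3547 -57.6559 107.062    2.1476  71.6946 -36.9927] [0.3643 0.3203 0.1866] [-89.9745  -0.043  -81.4238]
```

View pics/w2.png

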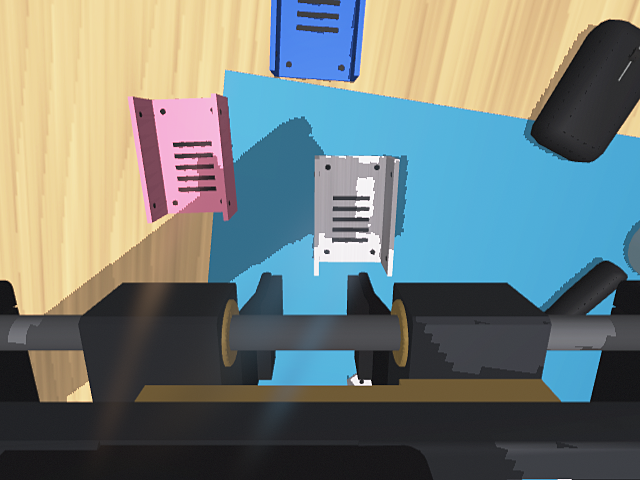

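Run:
```python
from h import *
c=env.read_camera("wrist");crop(c,300,145,120,135,5,"w2c.png");np.save("w2cam.npy",np.array(c["cam_to_world"]));o=env.get_obs();print(proj(c,o["tool_pos"]),proj(c,o["tool_pos"]*[1,1,0]), proj(c,frame_pts(.396,.325,-81.2)))
```

```text
[[313.5656 293.8116]] [[313.8862 209.4862]] [[389.3801 274.8668]
 [395.7842 158.3087]
 [384.7954 274.8804]
 [390.7853 158.3239]
 [311.4453 275.0968]
 [310.8083 158.5682]
 [316.0294 275.0833]
 [315.8065 158.5529]
 [381.5529 259.4368]
 [311.7322 259.6438]
 [386.6091 154.7498]
 [311.1899 154.9803]]
```

View pics/w2c.png

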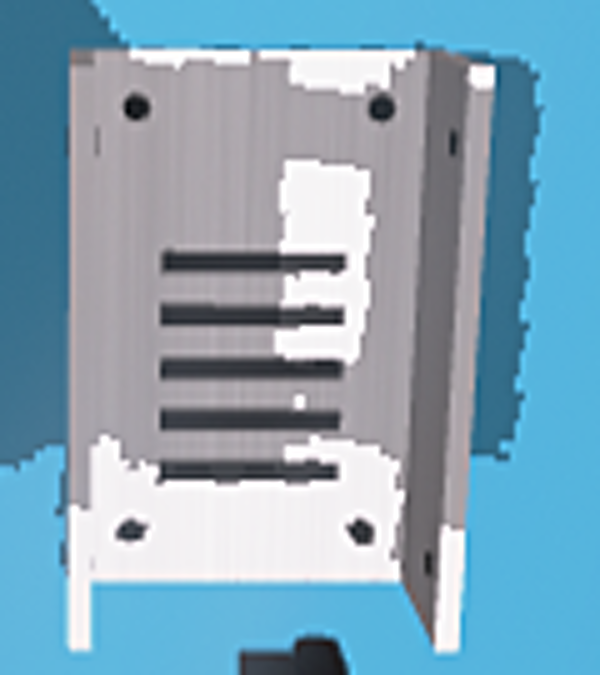

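Run:
```python
from h import *
c=env.read_camera("wrist");o=env.get_obs();print(o["tool_pos"],o["tool_rot"]);c["cam_to_world"]=np.load("w2cam.npy")
q=lambda x,y:[x/5+300-.4,y/5+145-.4]
p,r=fit(c,[(0,q(459,652)),(1,q(495,66)),(2,q(434,652)),(3,q(470,66)),(4,q(67,652)),(5,q(68,66)),(6,q(91,652))],[.395,.325,-81])
print(p,r)
a=np.radians(p[2]+90);print("leg",p[:2]-.032*np.array([np.cos(a),np.sin(a)]))
```

```text
[0.3648 0.3199 0.1867] [-89.9718  -0.0256 -81.5061]
[  0.3978   0.3255 -81.4839] [[-0.211  -0.2352]
 [-0.2237  0.3874]
 [ 0.2051 -0.2428]
 [-0.2217  0.3775]
 [ 0.2477 -0.3654]
 [ 0.1927  0.2186]
 [ 0.0334 -0.3577]]
leg [0.3661 0.3208]
```

```bash
python3 -m pendant '[0.04,0.02,-0.8,0,0,0,30, 0,0,-0.8,0,0,0,30, 0,0,-0.8,0,0,0,30, 0,0,-0.8,0,0,0,30, 0,0,-0.8,0,0,0,30, 0,0,-0.38,0,0,0,30, 0,0,0,0,0,0,30]'
python3 -m pendant '[0,0,0,0,0,0,0, 0,0,0,0,0,0,0, 0,0,0,0,0,0,0, 0,0,0,0,0,0,0]' 45
```

```text
time_s: 4.72
tool_pos: [0.3655, 0.321, 0.0109]
tool_rot: [-90.1, -0.0, -81.4]
force: [-0.6, 0.2, 0.6]
grip_width: 0.0302
time_s: 5.22
tool_pos: [0.3658, 0.3217, 0.0119]
tool_rot: [-90.0, -0.0, -81.4]
force: [-0.8, -1.0, 2.6]
grip_width: 0.0036
```

```bash
python3 -m pendant '[0,0,0.5,0,0,0,0, 0,0,0.9,0,0,0,0, 0,0,0.9,0,0,0,0, 0,0,0.7,0,0,0,0, 0.3,-0.5,0.2,0,0,-0.4,0, 0.47,-0.87,0,0,0,-0.8,0, 0.47,-0.87,0,0,0,-0.8,0, 0.47,-0.87,0,0,0,-0.8,0, 0.47,-0.87,0,0,0,-0.8,0, 0.47,-0.87,0,0,0,-0.8,0]'
python3 -m pendant '[0.47,-0.87,0,0,0,-0.9,0, 0.47,-0.87,0,0,0,-0.9,0, 0.47,-0.87,0,0,0,-0.9,0, 0.47,-0.87,0,0,0,-0.9,0, 0.47,-0.87,0,0,0,-0.9,0, 0.17,-0.36,0,0,0,-0.26,0, 0,0,0,0,0,0,0, 0,0,0,0,0,0,0]'
python3 - <<'E'
from h import *
c=env.read_camera("wrist");crop(c,0,0,640,480,1,"w3.png");o=env.get_obs();print(o["qpos"],o["tool_pos"],o["tool_rot"])
np.save("w3cam.npy",np.array(c["cam_to_world"]))
E
```

```text
time_s: 6.48
tool_pos: [0.4718, 0.1263, 0.1392]
tool_rot: [-90.0, -0.0, -125.6]
force: [0.1, 0.2, -1.1]
grip_width: 0.0039
time_s: 7.48
tool_pos: [0.5718, -0.0585, 0.1393]
tool_rot: [-90.1, -0.0, -172.8]
force: [-0.7, -0.8, -1.8]
grip_width: 0.0039
[ 31.4998  15.25   -32.6924  99.1913   8.7637  68.1434 -86.3164] [ 0.5719 -0.0585  0.1394] [ -90.0409   -0.0185 -172.7623]
```

View pics/w3.png

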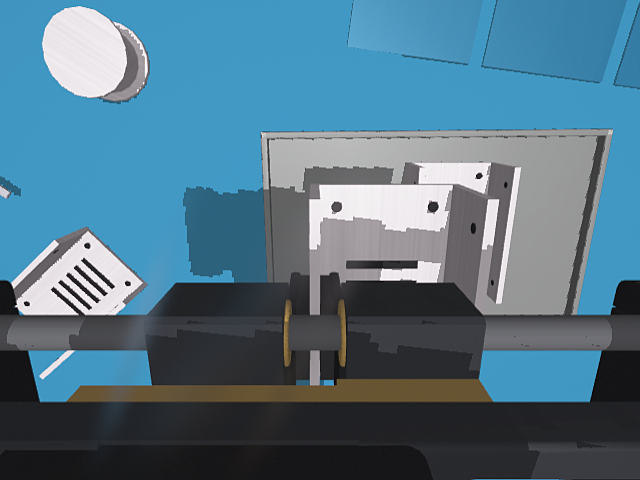

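Run:
```python
from h import *
c=env.read_camera("wrist");crop(c,295,150,240,160,3.3,"w3c.png");np.save("w3cam.npy",np.array(c["cam_to_world"]));o=env.get_obs();print(o["tool_pos"])
print("held pred",proj(c,frame_pts(.5754,-.0905,7.2,.1275))[[0,2,4,6,8,9]])
print("ch1 pred",proj(c,frame_pts(.584,-.1625,7.,.004)))
```

```text
[ 0.572  -0.0588  0.1395]
held pred [[307.7273 202.0688]
 [318.8886 202.0857]
 [497.4083 202.3567]
 [486.2542 202.3398]
 [309.1759 185.5632]
 [457.0222 185.792 ]]
ch1 pred [[418.9569 167.9091]
 [408.1632 303.7043]
 [424.9065 167.9394]
 [413.5379 303.7286]
 [520.06   168.4255]
 [499.4981 304.1172]
 [514.1152 168.3952]
 [494.1275 304.0929]
 [405.2293 162.5763]
 [493.0821 163.0271]
 [396.8991 282.5301]
 [477.2816 282.9009]]
```

View pics/w3c.png

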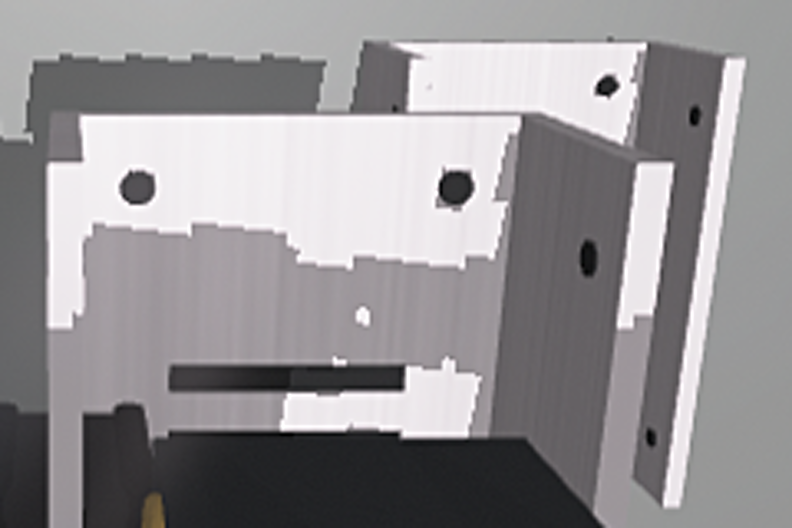

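```bash
python3 -m pendant '[-0.025,-0.048,-0.5,0,0,-0.02,0, 0,0,-0.6,0,0,0,0, 0,0,-0.6,0,0,0,0, 0,0,0,0,0,0,0, 0,0,0,0,0,0,0]'
python3 - <<'E'
from h import *
c=env.read_camera("wrist");crop(c,295,120,240,180,3.3,"w4c.png");o=env.get_obs();print(o["tool_pos"],o["tool_rot"])
print("held pred",proj(c,frame_pts(.576,-.0932,7.1,o["tool_pos"][2]-.0119))[[0,2,4,6,8,9]])
print("ch1 pred",proj(c,frame_pts(.584,-.1635,7.,.004)))
E
```

```text
time_s: 8.2
tool_pos: [0.572, -0.0621, 0.0725]
tool_rot: [-90.0, 0.1, -173.1]
force: [0.2, 0.5, -1.1]
grip_width: 0.0037
[ 0.5724 -0.0623  0.0728] [ -89.964     0.1219 -173.1318]
held pred [[305.0056 200.4432]
 [316.204  200.4094]
 [495.3359 199.8682]
 [484.1425 199.902 ]
 [306.9714 184.4014]
 [455.1962 183.9566]]
ch1 pred [[448.6422 180.5309]
 [432.0958 355.0872]
 [456.6051 180.521 ]
 [439.0665 355.0754]
 [583.9691 180.3619]
 [550.5639 354.8875]
 [576.0112 180.3718]
 [543.5972 354.8993]
 [425.9865 171.6892]
 [538.5738 171.5511]
 [414.3269 320.9424]
 [514.9957 320.7814]]
```

View pics/w4c.png

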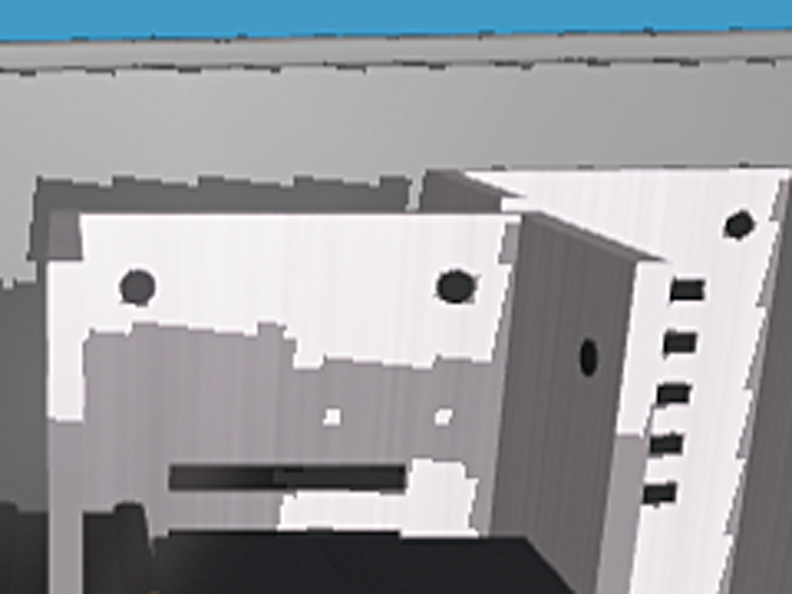

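```bash
python3 -m pendant '[0,0.025,0,0,0,0,0, 0,0,0,0,0,0,0, 0,0,0,0,0,0,0]'
python3 - <<'E'
from h import *
for i in range(3):
    c=env.read_camera("wrist");o=env.get_obs();print(o["tool_pos"],o["tool_rot"],proj(c,frame_pts(.584,-.163,7.,.004))[:1])
crop(c,295,120,240,180,3.3,"w5c.png")
E
```

```text
time_s: 8.62
tool_pos: [0.5716, -0.0618, 0.0717]
tool_rot: [-90.0, 0.0, -173.2]
force: [0.9, -0.1, -1.6]
grip_width: 0.0038
[ 0.5715 -0.0618  0.0716] [ -89.9877    0.0084 -173.1883] [[448.9137 179.6013]]
[ 0.5715 -0.0618  0.0715] [ -89.9906    0.002  -173.1873] [[449.0018 179.4733]]
[ 0.5714 -0.0618  0.0714] [ -89.9936   -0.0037 -173.1877] [[449.0896 179.3913]]
```

View pics/w5c.png

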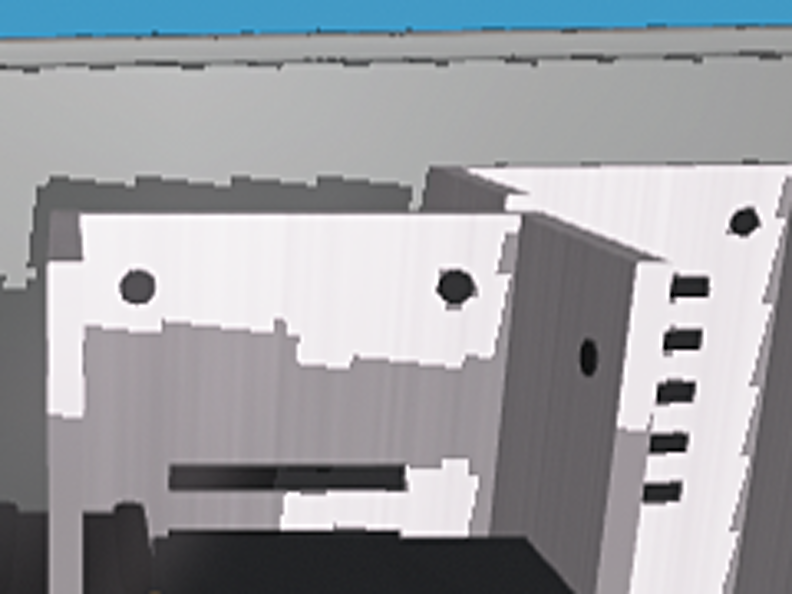

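Run:
```python
from h import *
c=env.read_camera("wrist");o=env.get_obs();print(o["tool_pos"],o["tool_rot"])
q=lambda x,y:[x/3.3+295-.35,y/3.3+120-.35]
p,r=fit(c,[(0,q(47,262)),(2,q(83,262)),(6,q(637,262)),(4,q(672,262))],[.576,-.093,7],o["tool_pos"][2]-.0119);print(p,r)
C=np.array([.584,-.1627]);a=np.radians(7);d=p[:2]-C
print("lat",d@[-np.sin(a),np.cos(a)],"long",d@[np.cos(a),np.sin(a)])
# check where ch1 corner
print(proj(c,frame_pts(.584,-.1627,7.,.004))[[0,2]], q(506,197))
```

```text
[ 0.5714 -0.0618  0.0714] [ -89.9954   -0.0062 -173.1885]
[ 0.5759 -0.094   6.849 ] [[-0.2285 -0.001 ]
 [ 0.0447 -0.0001]
 [-0.1901  0.0138]
 [ 0.3741  0.0147]]
lat 0.06916296174616658 long 0.0003101099407903923
[[448.5768 179.2715]
 [456.5958 179.2514]] [447.98333333333335, 179.3469696969697]
```

```bash
python3 -m pendant '[0,0.024,-0.2,0,0,0,0, 0,0,-0.4,0,0,0,0, 0,0,-0.4,0,0,0,0, 0,0,-0.3,0,0,0,0, 0,0,-0.06,0,0,0,0, 0,0,0,0,0,0,0, 0,0,0,0,0,0,0]'
python3 - <<'E'
from h import *
c=env.read_camera("wrist");crop(c,295,120,240,180,3.3,"w6c.png");o=env.get_obs();print(o["tool_pos"],o["tool_rot"],o["force"])
E
```

```text
time_s: 9.7
tool_pos: [0.5719, -0.0608, 0.0174]
tool_rot: [-90.0, 0.1, -173.2]
force: [0.3, 0.9, -1.4]
grip_width: 0.0038
[ 0.5718 -0.0608  0.0174] [ -89.9801    0.0501 -173.1858] [ 0.4261  0.0309 -1.6532]
```

View pics/w6c.png

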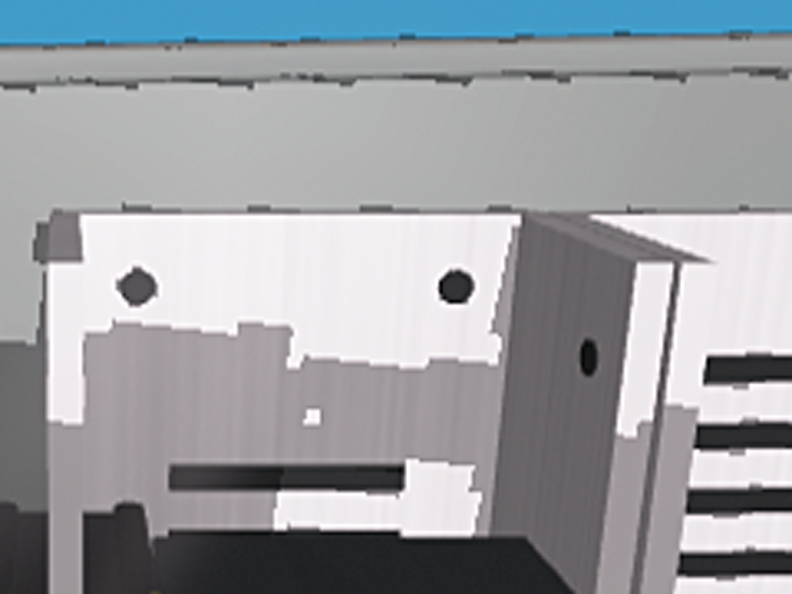

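```bash
python3 -m pendant '[0,0,-0.03,0,0,0,0, 0,0,-0.02,0,0,0,0, 0,0,0,0,0,0,0]'
python3 -m pendant '[0,0,0,0,0,0,20, 0,0,0,0,0,0,26, 0,0,0,0,0,0,26, 0,0,0.5,0,0,0,26, 0,0,0.9,0,0,0,26, 0,0,0.9,0,0,0,26, 0,0,0.9,0,0,0,26, 0,0,0,0,0,0,26]'
python3 - <<'E'
from h import *
c=env.read_camera("wrist");crop(c,280,130,300,200,2.6,"w7c.png");o=env.get_obs();print(o["tool_pos"],o["tool_rot"],o["qpos"])
E
```

```text
time_s: 10.12
tool_pos: [0.5717, -0.0609, 0.0159]
tool_rot: [-90.0, 0.0, -173.2]
force: [-2.3, 0.1, 5.2]
grip_width: 0.0037
time_s: 11.12
tool_pos: [0.5742, -0.0607, 0.1479]
tool_rot: [-89.9, 0.4, -173.2]
force: [0.5, -0.3, 0.3]
grip_width: 0.0261
[ 0.5727 -0.0608  0.1456] [ -89.9045    0.2315 -173.1784] [ 31.7863  14.849  -32.7722  98.8945   8.6461  68.5189 -86.4382]
```

View pics/w7c.png

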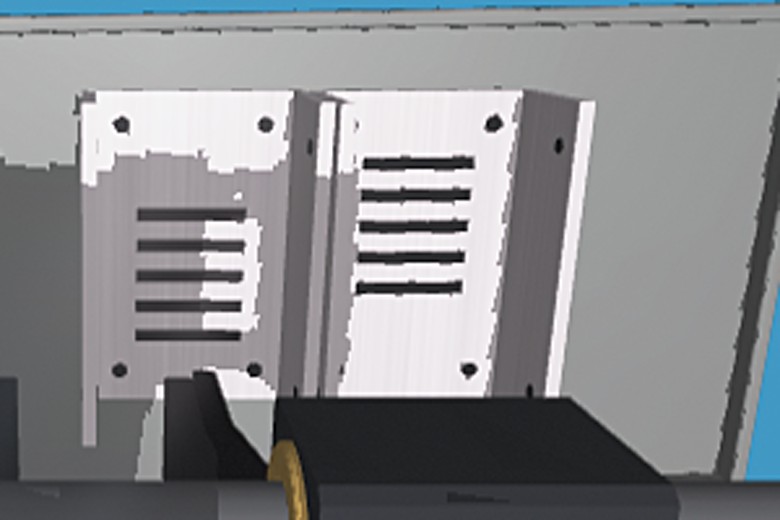

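```bash
python3 -m pendant '[-0.16,0.35,0.115,0,0,0.935,87, -0.16,0.35,0.115,0,0,0.935,87, -0.16,0.35,0.115,0,0,0.935,87, -0.16,0.35,0.115,0,0,0.935,87, -0.16,0.35,0.115,0,0,0.935,87, -0.16,0.35,0.115,0,0,0.935,87, -0.16,0.35,0.115,0,0,0.935,87]'
python3 -m pendant '[-0.16,0.35,0.115,0,0,0.935,87, -0.16,0.35,0.115,0,0,0.935,87, -0.16,0.35,0.115,0,0,0.935,87, -0.16,0.35,0.115,0,0,0.935,87, -0.16,0.35,0.115,0,0,0.935,87, -0.16,0.35,0.115,0,0,0.935,87, -0.16,0.35,0.115,0,0,0.935,87,0,0,0,0,0,0,87,0,0,0,0,0,0,87]'
python3 - <<'E'
from h import *
c=env.read_camera("wrist");crop(c,0,0,640,480,1,"w8.png");crop(c,230,120,170,160,4,"w8c.png");o=env.get_obs();print(o["tool_pos"],o["tool_rot"],o["qpos"])
np.save("w8cam.npy",np.array(c["cam_to_world"]))
E
```

```text
time_s: 12.05
tool_pos: [0.5256, 0.0376, 0.1745]
tool_rot: [-90.1, -0.0, -107.4]
force: [-0.4, -0.3, -0.6]
grip_width: 0.0849
time_s: 13.18
tool_pos: [0.4817, 0.1343, 0.2068]
tool_rot: [-90.1, 0.0, -42.5]
force: [0.0, -0.0, -0.0]
grip_width: 0.0869
[0.4818 0.1342 0.2068] [-90.0491   0.0216 -42.4718] [ 33.971    3.7712 -53.8965 103.6584   3.1698  74.1939  26.7948]
```

View pics/w8.png

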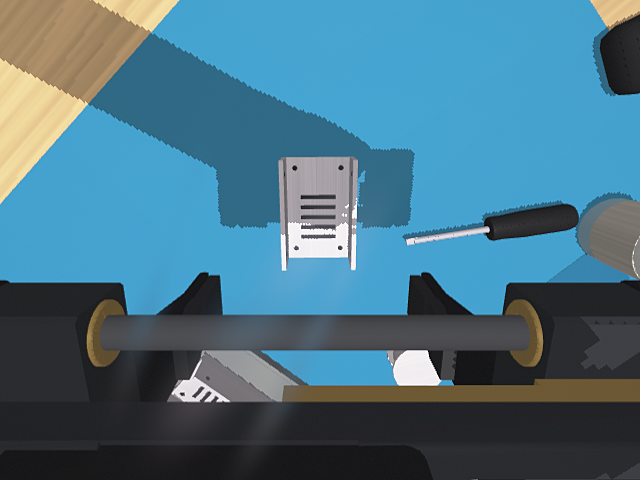

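View pics/w8c.png

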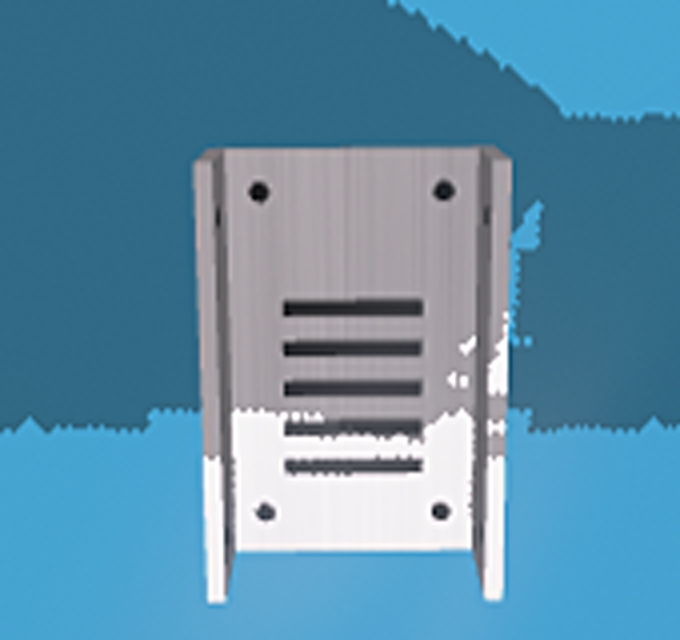

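Run:
```python
from h import *
c=env.read_camera("wrist");c["cam_to_world"]=np.load("w8cam.npy")
q=lambda x,y:[x/4+230-.4,y/4+120-.4]
p,r=fit(c,[(0,q(503,601)),(2,q(484,601)),(4,q(207,602)),(6,q(225,602)),(1,q(512,160)),(5,q(194,160))],[.484,.134,-42]);print(p,r)
print(unproj(c,[405,240],.01))
```

```text
[  0.4861   0.1346 -42.1149] [[-0.3744 -0.2668]
 [ 0.0514 -0.2476]
 [ 0.1534 -0.1907]
 [-0.027  -0.2099]
 [ 0.1756  0.1757]
 [ 0.0061  0.5965]]
[[0.5665 0.1778 0.01  ]]
```

```bash
python3 -m pendant '[-0.03,0.045,-0.2,0.6,0.67,0,87, -0.03,0.045,-0.4,0.6,0.67,0,87, -0.03,0.045,-0.4,0.6,0.67,0,87, -0.03,0.045,-0.4,0.6,0.67,0,87, -0.035,0.048,-0.4,0.6,0.67,0,87, 0,0,0,0,0,0,87, 0,0,0,0,0,0,87]'
python3 - <<'E'
from h import *
from scipy.spatial.transform import Rotation as R
c=env.read_camera("wrist");crop(c,0,0,640,480,1,"w9.png");o=env.get_obs();print(o["tool_pos"],o["qpos"]);print(R.from_euler("xyz",o["tool_rot"],degrees=True).as_matrix())
E
```

```text
time_s: 14.15
tool_pos: [0.4757, 0.1452, 0.1365]
tool_rot: [-90.4, 44.9, -42.4]
force: [-0.9, 0.5, 0.2]
grip_width: 0.0868
[0.4758 0.1456 0.1375] [ 35.1032  38.5059 -48.6128  89.9779  -7.6673  90.4248  36.0144]
[[ 0.5257 -0.5242  0.67  ]
 [-0.4777  0.4698  0.7424]
 [-0.7039 -0.7103 -0.0034]]
```

View pics/w9.png

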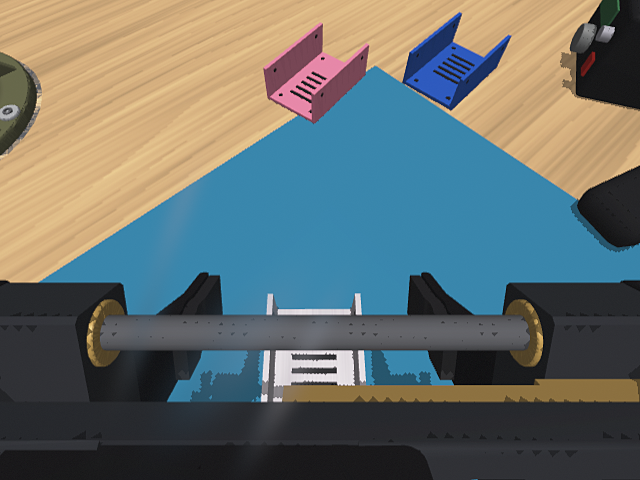

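```bash
python3 -m pendant '[0,0,-0.8,0,0,0,87, 0,0,-0.8,0,0,0,87, 0,0,-0.8,0,0,0,87, 0,0,-0.6,0,0,0,87, 0,0,-0.1,0,0,0,87, 0,0,0,0,0,0,87, 0,0,0,0,0,0,87]'
python3 - <<'E'
from h import *
c=env.read_camera("wrist");crop(c,200,200,240,210,3,"w10.png");o=env.get_obs();print(o["tool_pos"],o["tool_rot"],o["force"])
c=env.read_camera("scene");crop(c,320,200,160,120,5,"s10.png")
E
```

```text
time_s: 15.08
tool_pos: [0.4764, 0.1446, 0.0126]
tool_rot: [-90.3, 44.9, -42.4]
force: [-0.2, 0.0, 0.5]
grip_width: 0.0871
[0.4764 0.1445 0.0124] [-90.3323  44.8863 -42.3939] [-0.4954  0.128  -0.293 ]
```

View pics/w10.png

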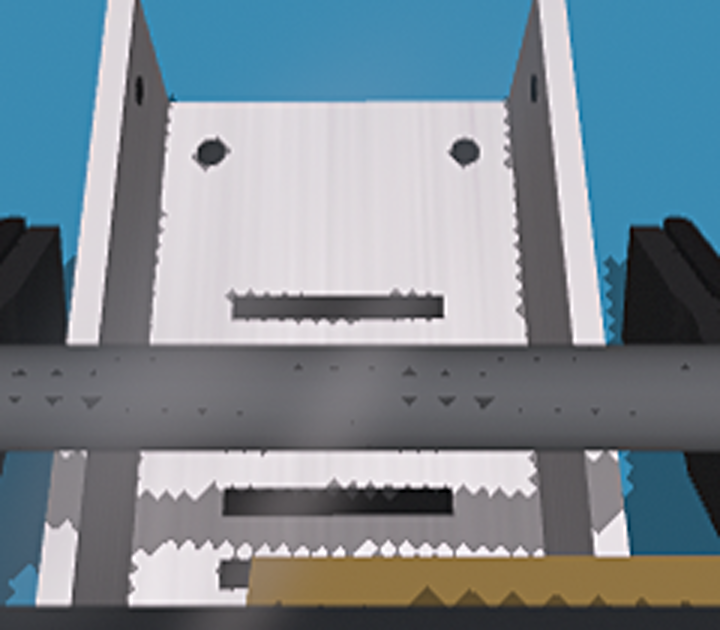

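View pics/s10.png

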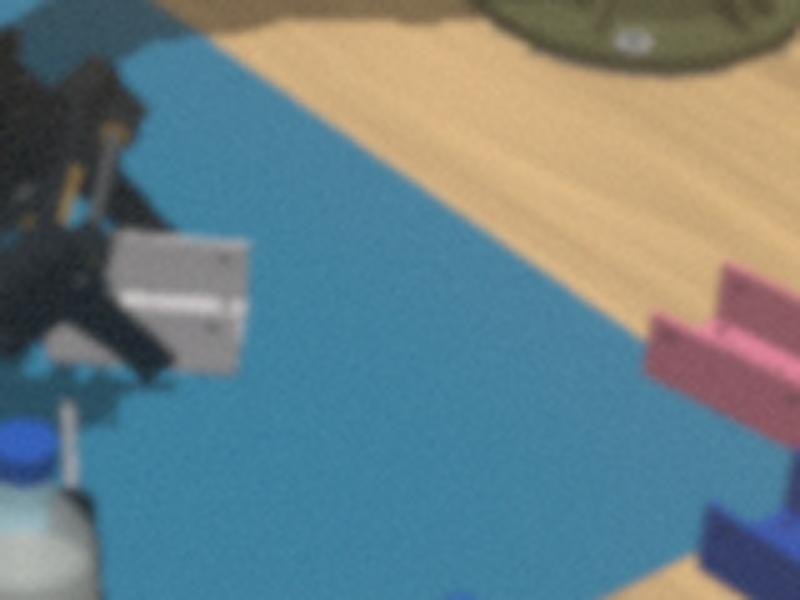

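```bash
python3 -m pendant '[0,0,0,0,0,0,40, 0,0,0,0,0,0,40, 0,0,0,0,0,0,40, 0,0,0,0,0,0,40, 0,0,0.4,0,0,0,40, 0,0,0.9,0,0,0,40, 0,0,0.9,0,0,0,40, 0,0,0.9,0,0,0,40, 0,0,0.4,0,0,0,40]' 45
python3 -m pendant '[0,0,0,-0.55,-0.607,0,40, 0,0,0,-0.55,-0.607,0,40, 0,0,0,-0.55,-0.607,0,40, 0,0,0,-0.55,-0.607,0,40, 0,0,0,-0.55,-0.607,0,40, 0,0,0,-0.55,-0.607,0,40, 0,0,0,-0.55,-0.607,0,40, 0,0,0,0,0,0,40]'
python3 - <<'E'
from h import *
from scipy.spatial.transform import Rotation as R
c=env.read_camera("wrist");crop(c,0,0,640,480,1,"w11.png");o=env.get_obs();print(o["tool_pos"],o["qpos"]);print(R.from_euler("xyz",o["tool_rot"],degrees=True).as_matrix())
E
```

```text
time_s: 16.3
tool_pos: [0.4763, 0.1447, 0.1537]
tool_rot: [-90.3, 44.8, -42.3]
force: [-0.3, -0.2, -2.1]
grip_width: 0.0679
time_s: 17.3
tool_pos: [0.4731, 0.1464, 0.1509]
tool_rot: [-90.3, -12.4, -42.0]
force: [1.0, -0.4, -1.4]
grip_width: 0.068
[0.4745 0.1449 0.1511] [ 26.8842   1.0122 -55.2991 113.0725  14.0566  63.1832  13.3407]
[[ 0.7235  0.1544  0.6728]
 [-0.6566 -0.1468  0.7398]
 [ 0.213  -0.977  -0.0048]]
```

View pics/w11.png

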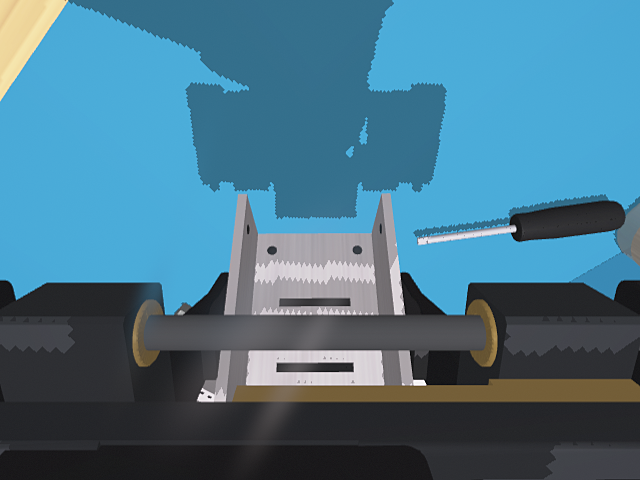

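```bash
python3 -m pendant '[0.16,-0.34,0,0,0,-0.8,40, 0.16,-0.34,0,0,0,-0.8,40, 0.16,-0.34,0,0,0,-0.8,40, 0.16,-0.34,0,0,0,-0.8,40, 0,0,0,-0.79,-0.221,0,40, 0,0,0,-0.79,-0.221,0,40, 0,0,0,-0.79,-0.221,0,40, 0,0,0,-0.79,-0.221,0,40, 0,0,0,0,0,0,40, 0,0,0,0,0,0,40]'
python3 - <<'E'
from h import *
from scipy.spatial.transform import Rotation as R
o=env.get_obs();print(o["tool_pos"],o["qpos"]);print(R.from_euler("xyz",o["tool_rot"],degrees=True).as_matrix())
E
```

```text
time_s: 18.6
tool_pos: [0.5018, 0.0886, 0.1509]
tool_rot: [-90.3, -45.0, -74.5]
force: [-0.2, -0.7, -1.7]
grip_width: 0.0676
[0.5018 0.0886 0.1509] [  0.6978  23.0796 -48.6922 107.0661  52.2606  91.9472 -49.632 ]
[[ 0.1891  0.1838  0.9646]
 [-0.6809 -0.6833  0.2636]
 [ 0.7075 -0.7067 -0.004 ]]
```

```bash
python3 -m pendant '[0,0,-0.7,0,0,0,40, 0,0,-0.8,0,0,0,40, 0,0,-0.7,0,0,0,40, 0,0,-0.4,0,0,0,40, 0,0,-0.15,0,0,0,40, 0,0,-0.06,0,0,0,40, 0,0,0,0,0,0,40, 0,0,0,0,0,0,40]'
python3 - <<'E'
from h import *
c=env.read_camera("scene");crop(c,320,200,140,100,5.7,"s12.png")
c=env.read_camera("top");crop(c,230,180,140,110,5,"t12.png")
o=env.get_obs();print(o["tool_pos"],o["tool_rot"],o["force"])
E
```

```text
time_s: 19.6
tool_pos: [0.5016, 0.0903, 0.0396]
tool_rot: [-90.1, -45.2, -74.4]
force: [-0.3, -0.1, -1.5]
grip_width: 0.0683
[0.5014 0.0902 0.0394] [-90.1122 -45.1839 -74.4319] [ 0.4769 -0.254  -1.6851]
```

View pics/s12.png

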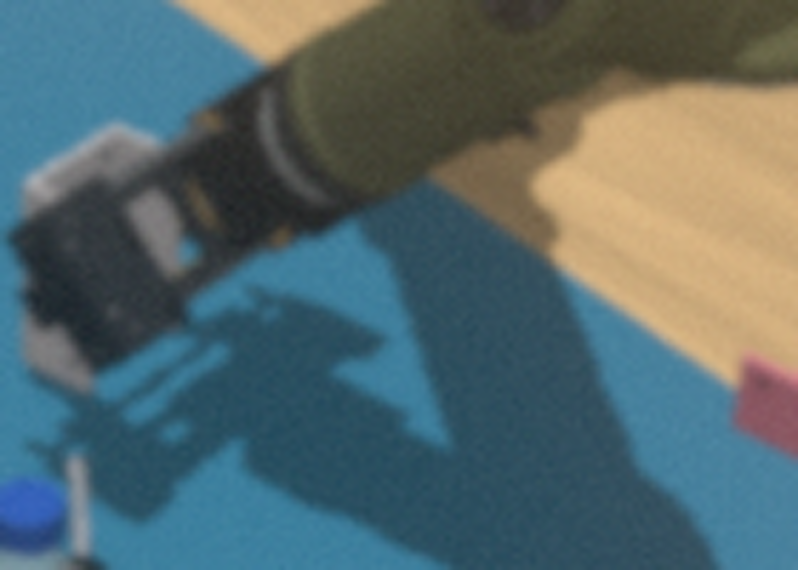

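```bash
python3 -m pendant '[0,0,-0.04,0,0,0,40, 0,0,0,0,0,0,40, 0,0,-0.02,0,0,0,40, 0,0,0,0,0,0,40]'
python3 -m pendant '[0,0,-0.02,0,0,0,40, 0,0,0,0,0,0,40]'
```

```text
time_s: 20.2
tool_pos: [0.5012, 0.09, 0.037]
tool_rot: [-90.2, -45.2, -74.4]
force: [-1.4, 0.8, 1.6]
grip_width: 0.0675
time_s: 20.45
tool_pos: [0.5012, 0.09, 0.0369]
tool_rot: [-90.1, -45.3, -74.4]
force: [-3.0, 1.3, 6.3]
grip_width: 0.0676
```

```bash
python3 -m pendant '[0,0,0,0,0,0,72, 0,0,0,0,0,0,80, 0,0,0,0,0,0,87, 0,0,0,0,0,0,87, -0.08,0.3,0.31,0,0,0,87, -0.16,0.6,0.62,0,0,0,87, -0.16,0.6,0.62,0,0,0,87, -0.16,0.6,0.62,0,0,0,87, 0,0,0,0,0,0,87]'
python3 - <<'E'
from h import *
c=env.read_camera("wrist");crop(c,0,0,640,480,1,"w13.png")
o=env.get_obs();print(o["tool_pos"],o["tool_rot"],o["force"],o["qpos"])
E
```

```text
time_s: 21.58
tool_pos: [0.4789, 0.1779, 0.1246]
tool_rot: [-89.9, -45.0, -74.4]
force: [0.7, -0.4, -0.7]
grip_width: 0.087
[0.4788 0.1756 0.1234] [-90.0237 -45.1066 -74.3801] [ 0.8821  0.0052 -0.4041] [ -9.2979  30.8394 -49.0151 102.4668  52.2978  97.0319 -58.5637]
```

View pics/w13.png

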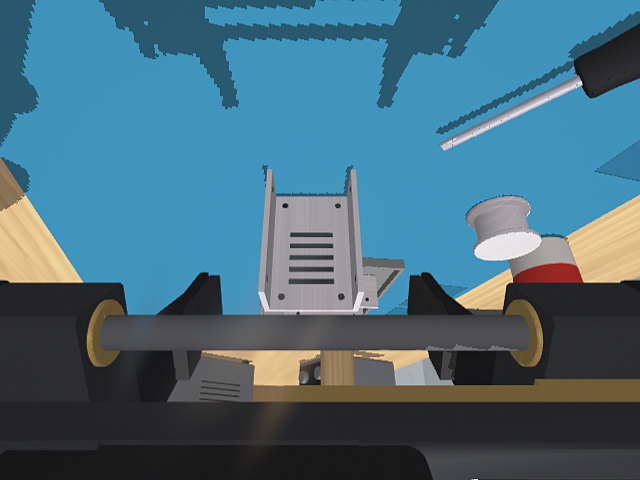

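```bash
python3 -m pendant '[0,0,0.8,0,0,0,87, 0,0,0.8,0.79,0.22,0,87, 0,0,0.8,0.79,0.22,0,87, 0.18,-0.8,0.1,0.79,0.22,0,87, 0.18,-0.8,0,0.79,0.22,0,87, 0.18,-0.8,0,0.79,0.22,0,87, 0,-0.4,0,0.79,0.22,0,87, 0,-0.4,0,0.79,0.22,0,87, 0,-0.4,0,0.79,0.22,0,87, 0,0,0,0.79,0.22,0,87]'
python3 -m pendant '[0,0,0,0.79,0.22,0,87, 0,0,0,0.79,0.22,0,87, 0,0,0,0,0,0,87, 0,0,0,0,0,0,87]'
python3 - <<'E'
from h import *
from scipy.spatial.transform import Rotation as R
c=env.read_camera("wrist");crop(c,0,0,640,480,1,"w14.png")
o=env.get_obs();print(o["tool_pos"],o["tool_rot"],o["force"],o["qpos"]);print(R.from_euler("xyz",o["tool_rot"],degrees=True).as_matrix())
E
```

```text
time_s: 22.88
tool_pos: [0.5001, 0.0266, 0.2218]
tool_rot: [-90.2, 28.8, -74.8]
force: [0.1, 1.0, -0.0]
grip_width: 0.0871
time_s: 23.38
tool_pos: [0.5001, 0.0306, 0.2227]
tool_rot: [-90.1, 44.9, -74.4]
force: [0.2, 1.1, -0.4]
grip_width: 0.0871
[0.5002 0.0312 0.2233] [-90.0482  44.8899 -74.235 ] [-0.0539 -0.3388  1.1288] [ 53.731   23.812  -43.8894  95.0247 -23.5052  88.7786  30.1469]
[[ 0.1925 -0.1926  0.9622]
 [-0.6818  0.679   0.2723]
 [-0.7057 -0.7085 -0.0006]]
```

View pics/w14.png

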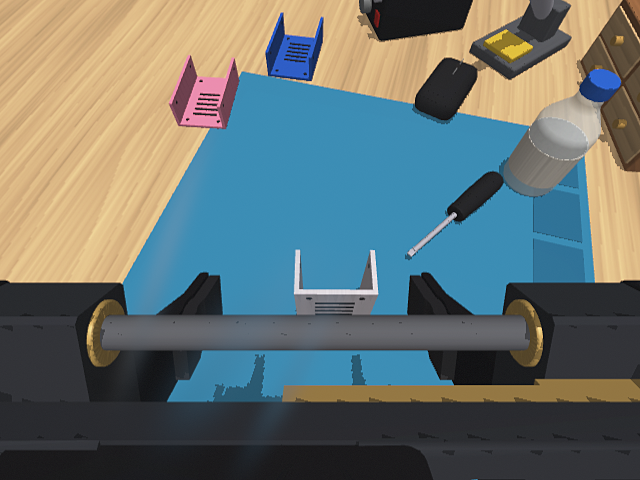

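```bash
python3 -m pendant '[0.17,-0.09,-0.85,0,0,0,87, 0.17,-0.09,-0.85,0,0,0,87, 0.17,-0.08,-0.85,0,0,0,87, 0,0,0,0,0,0,87, 0,0,0,0,0,0,87]'
python3 - <<'E'
from h import *
c=env.read_camera("wrist");crop(c,0,0,640,480,1,"w15.png")
o=env.get_obs();print(o["tool_pos"],o["tool_rot"],o["force"])
a=np.radians(15.6-90);v=np.array([np.cos(a),np.sin(a),0]);u=np.array([-v[1],v[0],0]);print(u,v)
w=np.array([.5047,.078,0]) 
P=[w+s*.034*u+[0,0,.1] for s in(-1,1)]+[w-.04*v+s*.034*u+[0,0,.1] for s in(-1,1)]
print(proj(c,P))
E
```

```text
time_s: 24.05
tool_pos: [0.5213, 0.0206, 0.1226]
tool_rot: [-89.9, 44.9, -74.2]
force: [0.5, 0.1, 0.5]
grip_width: 0.0873
[0.5215 0.0203 0.1227] [-89.9063  44.9037 -74.1675] [-0.2524 -0.1772 -0.3018]
[0.9632 0.2689 0.    ] [ 0.2689 -0.9632  0.    ]
[[255.9401 210.6185]
 [370.3963 211.0593]
 [260.8387 158.3739]
 [366.2108 158.7574]]
```

View pics/w15.png

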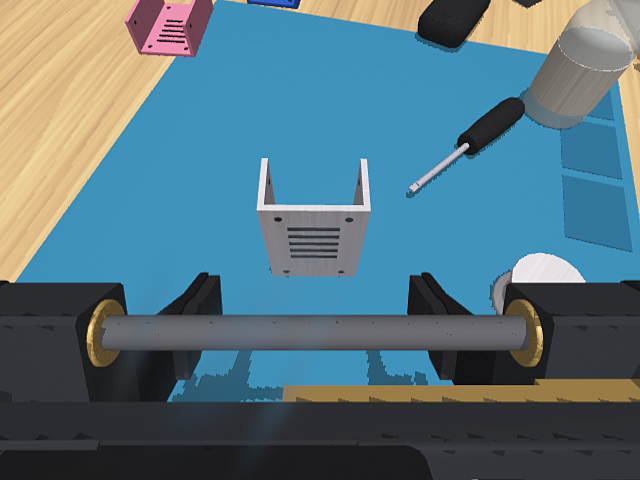

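```bash
python3 -m pendant '[-0.143,0.511,-0.53,0,0,0,87, -0.143,0.511,-0.53,0,0,0,87, -0.143,0.511,-0.53,0,0,0,87, -0.143,0.511,-0.55,0,0,0,87, 0,0,0,0,0,0,87, 0,0,0,0,0,0,87]'
python3 - <<'E'
from h import *
c=env.read_camera("wrist");crop(c,150,80,320,330,1.8,"w16.png")
o=env.get_obs();print(o["tool_pos"],o["tool_rot"],o["force"])
E
```

```text
time_s: 24.85
tool_pos: [0.4994, 0.1004, 0.0363]
tool_rot: [-89.9, 44.9, -74.3]
force: [0.7, -0.5, -0.3]
grip_width: 0.0869
[0.4996 0.1    0.0362] [-89.9306  44.9023 -74.3516] [-0.5836 -0.6705 -0.4005]
```

View pics/w16.png

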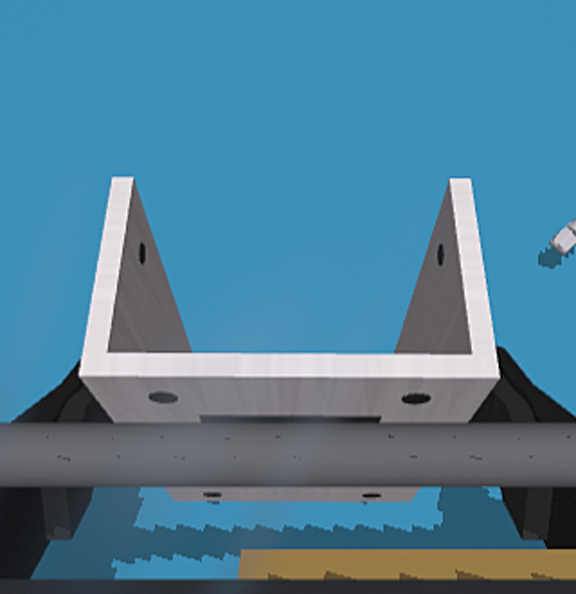

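```bash
python3 -m pendant '[0,0,0,0,0,0,40, 0,0,0,0,0,0,40, 0,0,0,0,0,0,40, 0,0,0,0,0,0,40, 0,0,0.4,0,0,0,40, 0,0,0.9,0,0,0,40, 0,0,0.9,0,0,0,40, 0,0,0.8,0,0,0,40, 0,0,0,0,0,0,40]' 45
python3 -m pendant '[0,0,0,-0.79,-0.22,0,40, 0,0,0,-0.79,-0.22,0,40, 0,0,0,-0.79,-0.22,0,40, 0,0,0,-0.79,-0.22,0,40, 0,0,0,-0.79,-0.22,0,40, 0,0,0,-0.79,-0.22,0,40, 0,0,0,-0.79,-0.22,0,40, 0,0,0,-0.79,-0.22,0,40, 0,0,0,-0.79,-0.22,0,40]'
python3 -m pendant '[0,0,0,-0.79,-0.22,0,40, 0,0,0,-0.79,-0.22,0,40, 0,0,0,0,0,0,40, 0,0,0,0,0,0,40]'
python3 - <<'E'
from h import *
c=env.read_camera("wrist");crop(c,0,0,640,480,1,"w17.png")
o=env.get_obs();print(o["tool_pos"],o["tool_rot"],o["force"],o["qpos"])
E
```

```text
time_s: 26.02
tool_pos: [0.4992, 0.1016, 0.1572]
tool_rot: [-89.8, 44.8, -74.1]
force: [0.6, 0.2, -2.8]
grip_width: 0.068
time_s: 27.15
tool_pos: [0.4973, 0.1014, 0.1545]
tool_rot: [-90.2, -29.0, -74.4]
force: [0.9, 0.2, -2.1]
grip_width: 0.0675
time_s: 27.65
tool_pos: [0.4979, 0.1008, 0.1546]
tool_rot: [-90.3, -45.1, -74.4]
force: [0.4, -0.6, -0.9]
grip_width: 0.0677
[0.4983 0.1002 0.1553] [-90.1342 -45.1064 -74.5443] [-0.4619 -0.2844 -2.1636] [ -1.5982  22.7946 -47.5011 106.392   51.3701  92.5407 -49.9171]
```

View pics/w17.png

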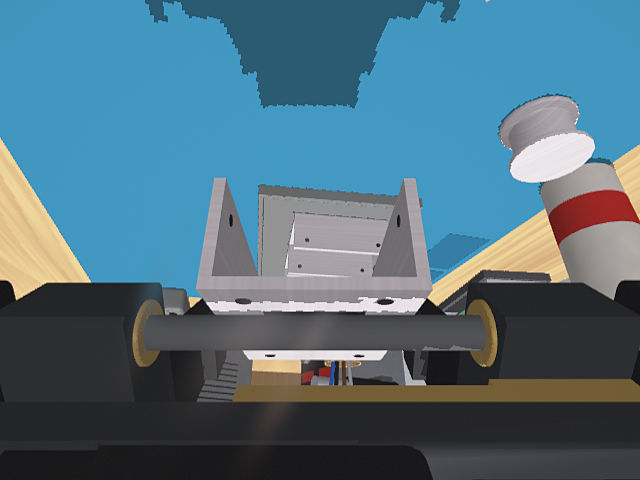

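```bash
python3 -m pendant '[0,0,-0.8,0,0,0,40, 0,0,-0.8,0,0,0,40, 0,0,-0.8,0,0,0,40, 0,0,-0.6,0,0,0,40, 0,0,-0.3,0,0,0,40, 0,0,-0.08,0,0,0,40, 0,0,0,0,0,0,40, 0,0,0,0,0,0,40]'
python3 -m pendant '[0,0,-0.03,0,0,0,40, 0,0,0,0,0,0,40]'
```

```text
time_s: 28.7
tool_pos: [0.4985, 0.1016, 0.0207]
tool_rot: [-90.0, -45.2, -74.5]
force: [-0.5, -0.1, -1.1]
grip_width: 0.0676
time_s: 28.95
tool_pos: [0.498, 0.1014, 0.0188]
tool_rot: [-90.2, -45.2, -74.4]
force: [0.8, 0.3, -1.1]
grip_width: 0.0678
```

```bash
python3 -m pendant '[0,0,-0.02,0,0,0,40, 0,0,0,0,0,0,40]'
python3 -m pendant '[0,0,-0.02,0,0,0,40, 0,0,0,0,0,0,40]'
```

```text
time_s: 29.2
tool_pos: [0.498, 0.1014, 0.0178]
tool_rot: [-90.2, -45.2, -74.4]
force: [0.3, -0.3, -1.4]
grip_width: 0.0676
time_s: 29.45
tool_pos: [0.498, 0.1013, 0.0176]
tool_rot: [-90.2, -45.2, -74.4]
force: [-1.8, 0.9, 4.9]
grip_width: 0.0678
```

```bash
python3 -m pendant '[0,0,0,0,0,0,72, 0,0,0,0,0,0,80, 0,0,0,0,0,0,87, 0,0,0,0,0,0,87, -0.08,0.3,0.31,0,0,0,87, -0.16,0.6,0.62,0,0,0,87, -0.16,0.6,0.62,0,0,0,87, 0.1,-0.3,0.8,0.9,0.25,0,87, 0.1,-0.6,0.8,0.9,0.25,0,87, 0.1,-0.6,0.8,0.9,0.25,0,87]'
python3 -m pendant '[0.1,0,0,0.9,0.25,0,87, 0,0,0,0.74,0.21,0,87, 0,0,0,0,0,0,87, 0,0,0,0,0,0,87]'
python3 - <<'E'
from h import *
c=env.read_camera("wrist");crop(c,0,0,640,480,1,"w18.png");crop(c,230,110,170,160,4,"w18c.png");np.save("w18cam.npy",c["cam_to_world"])
o=env.get_obs();print(o["tool_pos"],o["tool_rot"],o["force"],o["qpos"])
E
```

```text
time_s: 30.7
tool_pos: [0.4941, 0.103, 0.177]
tool_rot: [-90.0, -16.9, -74.2]
force: [0.5, -1.7, -0.0]
grip_width: 0.0866
time_s: 31.2
tool_pos: [0.4972, 0.1031, 0.175]
tool_rot: [-90.2, -0.2, -74.2]
force: [-0.2, 1.1, 0.4]
grip_width: 0.0872
[0.497  0.1038 0.1749] [-90.1993  -0.214  -74.1644] [-0.3512  0.0918  0.3075] [ 36.9924   7.4076 -54.9511 105.0365   6.6278  71.0196  -4.084 ]
```

View pics/w18.png

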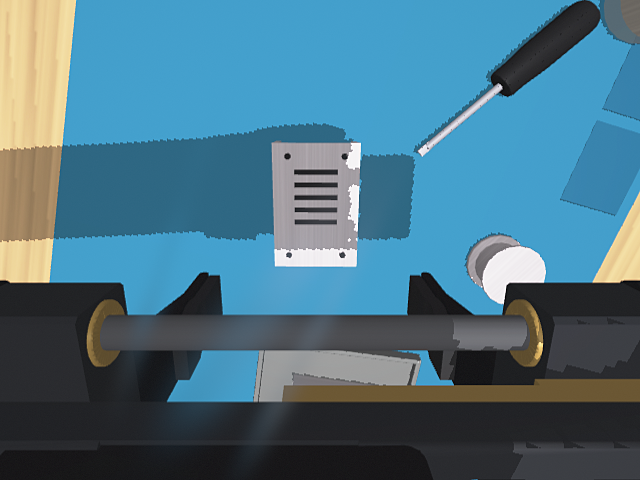

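View pics/w18c.png

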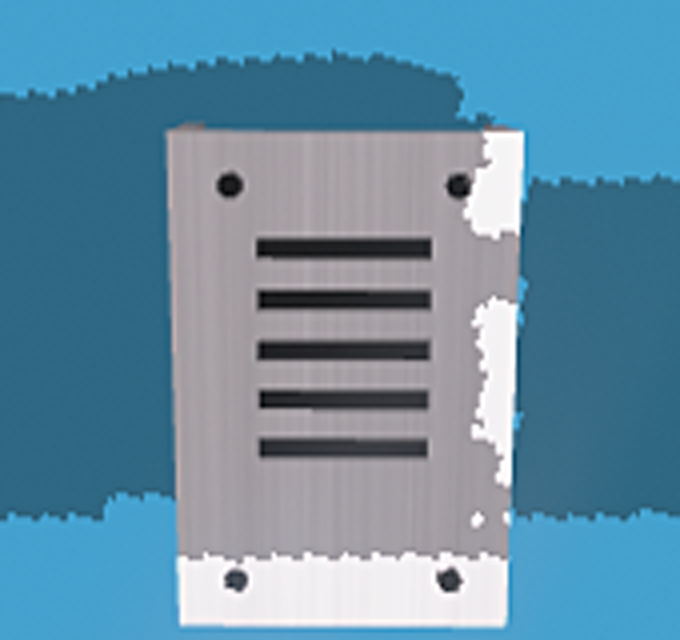

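Run:
```python
from h import *
c=env.read_camera("wrist");c["cam_to_world"]=np.load("w18cam.npy")
q=lambda x,y:[x/4+230-.4,y/4+110-.4]
p,r=fit(c,[(0,q(507,627)),(1,q(524,131)),(4,q(180,627)),(5,q(166,131))],[.5,.1,-74]);print(p,r)
o=env.get_obs();print(o["tool_pos"],o["tool_rot"])
```

```text
[  0.4949   0.1151 -74.2646] [[-0.0564 -0.307 ]
 [-0.1196  0.3932]
 [ 0.1684 -0.5011]
 [ 0.0185  0.2689]]
[0.497  0.104  0.1748] [-90.1993  -0.1923 -74.1321]
```

```bash
python3 -m pendant '[-0.05,0.28,-0.7,0,0,0,87, 0,0,-0.8,0,0,0,87, 0,0,-0.8,0,0,0,87, 0,0,-0.8,0,0,0,87, 0,0,-0.7,0,0,0,87, 0,0,-0.3,0,0,0,87, 0,0,-0.02,0,0,0,87, 0,0,0,0,0,0,87]'
python3 - <<'E'
from h import *
c=env.read_camera("wrist");crop(c,150,80,320,330,1.8,"w19.png")
o=env.get_obs();print(o["tool_pos"],o["tool_rot"],o["force"])
E
```

```text
time_s: 32.3
tool_pos: [0.4967, 0.1133, 0.0111]
tool_rot: [-90.1, -0.2, -74.4]
force: [0.6, 0.6, -1.0]
grip_width: 0.087
[0.4968 0.1131 0.0112] [-90.0543  -0.1836 -74.3804] [-0.1072 -0.5488 -0.9442]
```

View pics/w19.png

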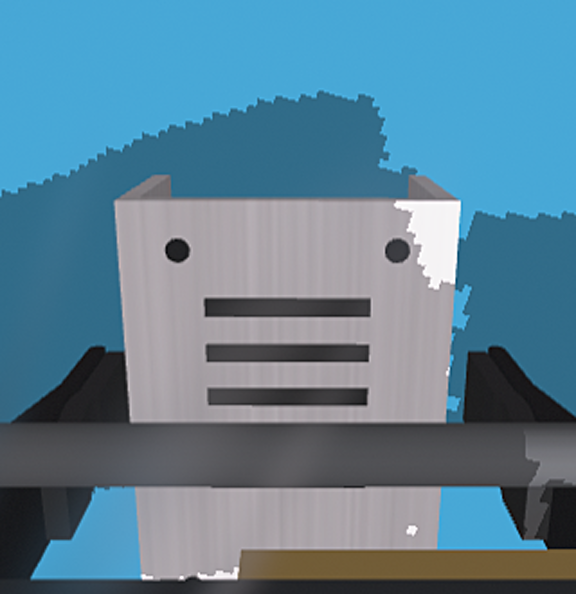

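```bash
python3 -m pendant '[0,0,0,0,0,0,40, 0,0,0,0,0,0,40, 0,0,0,0,0,0,40, 0,0,0,0,0,0,40, 0,0,0.5,0,0,0,40, 0,0,0.9,0,0,0,40, 0,0,0.9,0,0,0,40, 0,0,0.9,0,0,0,40]' 45
python3 -m pendant '[0.184,-0.549,0,0,0,-0.897,40, 0.184,-0.549,0,0,0,-0.897,40, 0.184,-0.549,0,0,0,-0.897,40, 0.184,-0.549,0,0,0,-0.897,40, 0.184,-0.549,0,0,0,-0.897,40, 0.184,-0.549,0,0,0,-0.897,40, 0.184,-0.549,0,0,0,-0.897,40, 0.184,-0.549,0,0,0,-0.897,40, 0.184,-0.549,0,0,0,-0.897,40, 0.184,-0.549,0,0,0,-0.897,40]'
python3 -m pendant '[0.184,-0.549,0,0,0,-0.897,40, 0,0,0,0,0,0,40, 0,0,0,0,0,0,40, 0,0,0,0,0,0,40]'
python3 - <<'E'
from h import *
c=env.read_camera("wrist");crop(c,0,0,640,480,1,"w20.png")
o=env.get_obs();print(o["tool_pos"],o["tool_rot"],o["force"],o["qpos"])
E
```

```text
time_s: 33.35
tool_pos: [0.4958, 0.113, 0.1401]
tool_rot: [-90.1, -0.2, -74.4]
force: [0.1, -0.3, -1.7]
grip_width: 0.0674
time_s: 34.6
tool_pos: [0.5699, -0.1073, 0.1391]
tool_rot: [-90.2, -0.1, -164.4]
force: [-0.4, -0.2, -2.0]
grip_width: 0.0678
time_s: 35.1
tool_pos: [0.5768, -0.1274, 0.1384]
tool_rot: [-90.2, -0.1, -172.9]
force: [0.1, -0.9, -2.0]
grip_width: 0.0678
[ 0.5768 -0.1277  0.1384] [ -90.1853   -0.1419 -172.9336] [ 0.3278  0.2426 -1.2936] [ 38.1824  17.5697 -33.4397  96.8483  10.1156  68.8377 -80.6599]
```

View pics/w20.png

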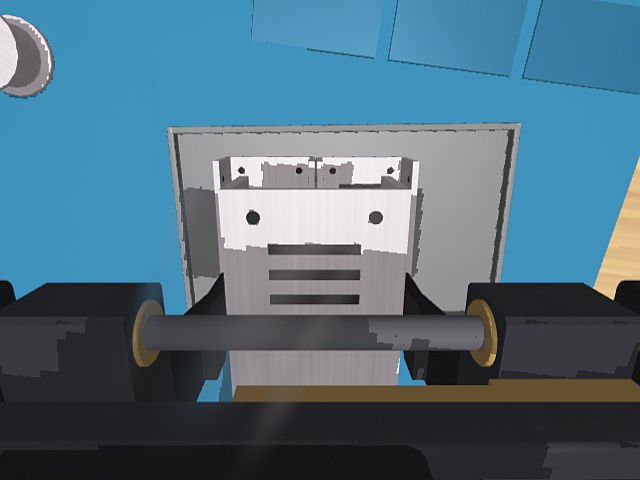

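Run:
```python
from h import *
c=env.read_camera("wrist");crop(c,200,145,240,60,3.3,"w20c.png");np.save("w20cam.npy",c["cam_to_world"])
o=env.get_obs();print(o["tool_pos"],o["tool_rot"])
b=o["tool_pos"][2]-.0112
P=frame_pts(.5791,-.128,7,b);print("held",proj(c,P[[0,4]]))
C=np.array([.584,-.1627]);n=np.array([-.1219,.9925])
print("C1",proj(c,frame_pts(*C,7,.004)[[0,2,4,6]]));D=C+.0695*n;print("C2",D,proj(c,frame_pts(*D,7,.004)[[0,2,4,6]]))
```

```text
[ 0.5768 -0.1279  0.1383] [ -90.1754   -0.1442 -172.9589]
held [[218.5871 194.7504]
 [410.4506 195.2297]]
C1 [[316.4183 161.9029]
 [322.4245 161.9171]
 [418.5648 162.144 ]
 [412.5537 162.1298]]
C2 [ 0.5755 -0.0937] [[212.1126 161.6605]
 [218.1136 161.6746]
 [314.1704 161.9014]
 [308.1646 161.8872]]
```

View pics/w20c.png

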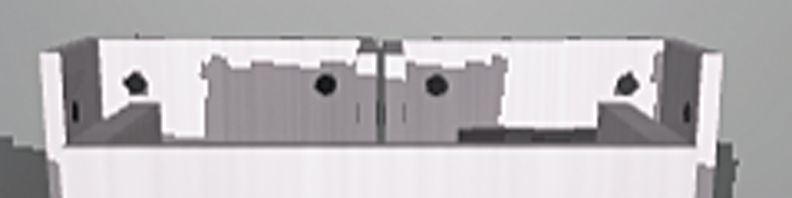

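```bash
python3 -m pendant '[0,0,-0.5,0,0,0,40, 0,0,-0.6,0,0,0,40, 0,0,-0.5,0,0,0,40, 0,0,0,0,0,0,40, 0,0,0,0,0,0,40]'
python3 - <<'E'
from h import *
c=env.read_camera("wrist");crop(c,160,140,300,70,2.6,"w21c.png")
o=env.get_obs();print(o["tool_pos"],o["tool_rot"])
b=o["tool_pos"][2]-.0112
P=frame_pts(.5811,-.1282,7,b);print("held",proj(c,P[[0,4]]))
C=np.array([.5848,-.1627]);n=np.array([-.1219,.9925])
print("C1",proj(c,frame_pts(*C,7,.004)[[0,2,4,6]]));D=C+.0695*n;print("C2",D,proj(c,frame_pts(*D,7,.004)[[0,2,4,6]]))
E
```

```text
time_s: 35.83
tool_pos: [0.5774, -0.1289, 0.0744]
tool_rot: [-90.2, -0.1, -173.1]
force: [0.3, 0.2, -0.7]
grip_width: 0.0678
[ 0.5777 -0.129   0.0749] [ -90.1378   -0.0635 -173.0798]
held [[215.1759 190.7994]
 [408.3806 190.7947]]
C1 [[314.1378 172.5493]
 [322.079  172.5484]
 [449.2251 172.5335]
 [441.2737 172.5345]]
C2 [ 0.5763 -0.0937] [[176.268  172.5705]
 [184.198  172.5695]
 [311.1658 172.5547]
 [303.2256 172.5556]]
```

View pics/w21c.png

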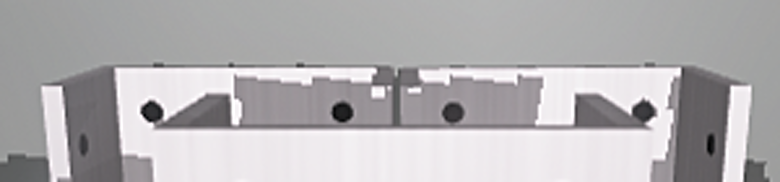

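```bash
python3 -m pendant '[-0.02,0.02,-0.2,0,0,0,40, 0,0,-0.35,0,0,0,40, 0,0,-0.35,0,0,0,40, 0,0,-0.3,0,0,0,40, 0,0,-0.12,0,0,0,40, 0,0,0,0,0,0,40, 0,0,0,0,0,0,40]'
python3 - <<'E'
from h import *
c=env.read_camera("wrist");crop(c,160,140,300,70,2.6,"w22c.png")
o=env.get_obs();print(o["tool_pos"],o["tool_rot"],o["force"])
E
```

```text
time_s: 36.75
tool_pos: [0.5766, -0.1282, 0.0218]
tool_rot: [-90.1, -0.1, -173.1]
force: [0.1, -0.1, -2.1]
grip_width: 0.0676
[ 0.5766 -0.1283  0.0219] [ -90.1423   -0.094  -173.0836] [ 0.8006 -0.512  -2.1479]
```

View pics/w22c.png

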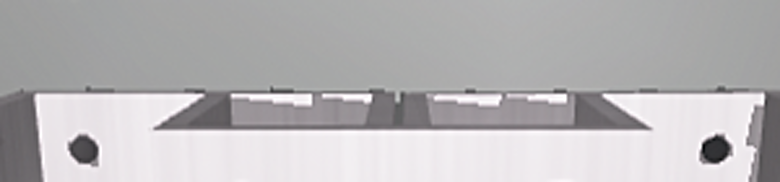

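```bash
python3 -m pendant '[0,0,-0.04,0,0,0,40, 0,0,0,0,0,0,40, 0,0,-0.02,0,0,0,40, 0,0,0,0,0,0,40]'
python3 -m pendant '[0,0,-0.02,0,0,0,40, 0,0,0,0,0,0,40]'
```

```text
time_s: 37.3
tool_pos: [0.576, -0.1282, 0.0189]
tool_rot: [-90.2, -0.2, -173.1]
force: [0.2, 0.4, -1.4]
grip_width: 0.0676
time_s: 37.55
tool_pos: [0.5762, -0.1282, 0.0184]
tool_rot: [-90.2, -0.1, -173.1]
force: [-0.8, -0.3, 1.6]
grip_width: 0.0677
```

Contact. I'll open a limited amount because the fingers are inside the channels, then lift straight up.

```bash
python3 -m pendant '[0,0,-0.01,0,0,0,40, 0,0,0,0,0,0,72, 0,0,0,0,0,0,77, 0,0,0,0,0,0,77, 0,0,0.3,0,0,0,77, 0,0,0.6,0,0,0,77, 0,0,0.9,0,0,0,77, 0,0,0.9,0,0,0,77, 0,0,0.9,0,0,0,77, 0,0,0.3,0,0,0,77]'
python3 -m pendant '[-1,0,0.4,0,0,0,77, -1,0,0.4,0,0,0,77, 0,0,0,0,0,0,77, 0,0,0,0,0,0,77]'
python3 - <<'E'
from h import *
c=env.read_camera("wrist");crop(c,0,0,640,480,1,"w23.png");np.save("w23cam.npy",c["cam_to_world"]);crop(c,190,20,240,180,3.3,"w23c.png")
c=env.read_camera("top");crop(c,330,170,150,110,5,"t23.png")
c=env.read_camera("scene");crop(c,210,190,120,80,6,"s23.png")
o=env.get_obs();print(o["tool_pos"],o["tool_rot"],o["force"])
E
```

```text
time_s: 38.8
tool_pos: [0.5777, -0.1282, 0.1771]
tool_rot: [-90.0, 0.1, -173.1]
force: [0.0, 0.1, 0.2]
grip_width: 0.0773
time_s: 39.3
tool_pos: [0.4964, -0.1282, 0.2054]
tool_rot: [-90.2, -0.1, -173.1]
force: [0.6, 0.3, -0.2]
grip_width: 0.0767
[ 0.4965 -0.1279  0.2049] [ -90.242    -0.1868 -173.0419] [ 0.5389 -0.0481 -0.0728]
```

View pics/w23.png

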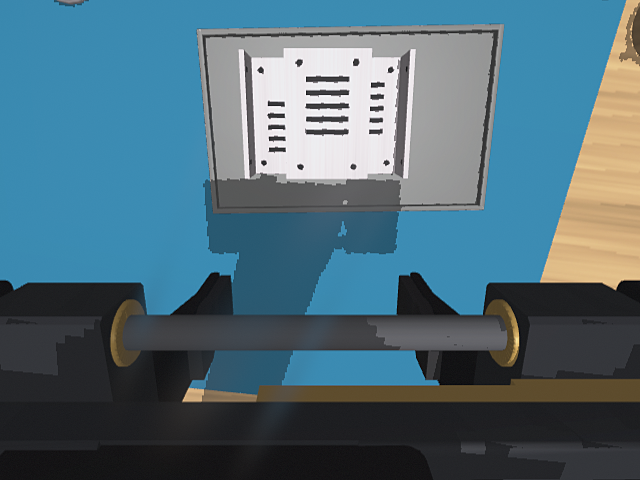

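View pics/w23c.png

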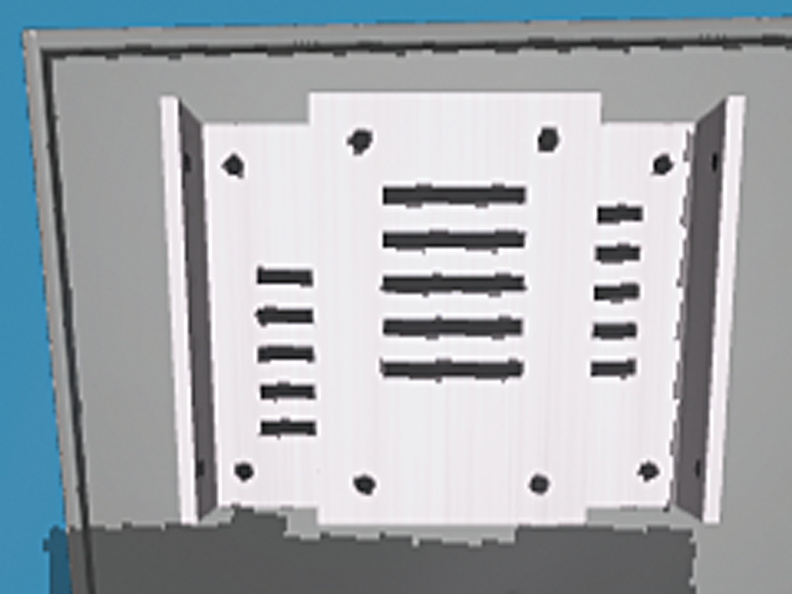

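View pics/s23.png

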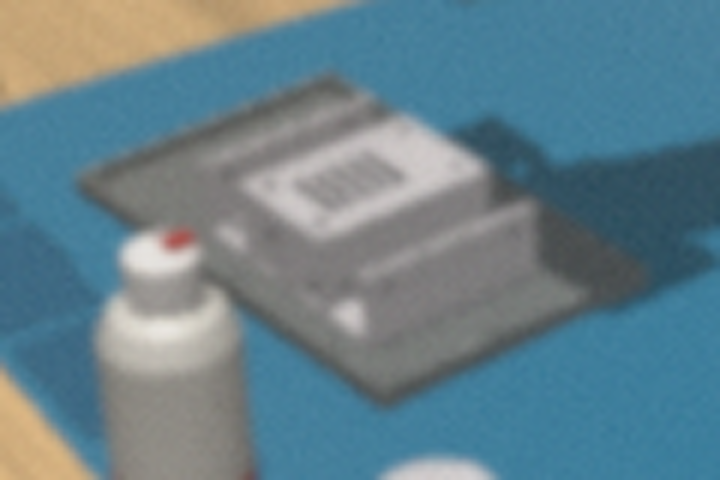

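Run:
```python
from h import *
c=env.read_camera("wrist")
q=lambda x,y:[x/3.3+190-.35,y/3.3+20-.35]
p3,r=fit(c,[(0,q(309,93)),(1,q(318,523)),(4,q(600,93)),(5,q(586,523))],[.58,-.128,7],.008);print("flip",p3,abs(r).max())
p1,r=fit(c,[(4,q(746,97)),(5,q(719,522)),(6,q(730,97)),(7,q(704,522))],[.584,-.163,7],.004);print("c1",p1,abs(r).max())
p2,r=fit(c,[(0,q(161,97)),(1,q(184,522)),(2,q(178,97)),(3,q(199,522))],[.575,-.093,7],.004);print("c2",p2,abs(r).max())
a=np.radians(7);ex=np.array([np.cos(a),np.sin(a)]);ey=np.array([-ex[1],ex[0]])
for p in(p2,p3):print(1e3*(p[:2]-p1[:2])@ex,1e3*(p[:2]-p1[:2])@ey)
```

```text
flip [ 0.5807 -0.1277  7.1255] 0.3897976191888972
c1 [ 0.5846 -0.1623  7.2281] 0.27890283985757947
c2 [ 0.5764 -0.0931  7.2003] 0.1838599084876762
0.23314772465197067 69.68631357947001
0.31089889828504946 34.78145509062165
```

View pics/t23.png

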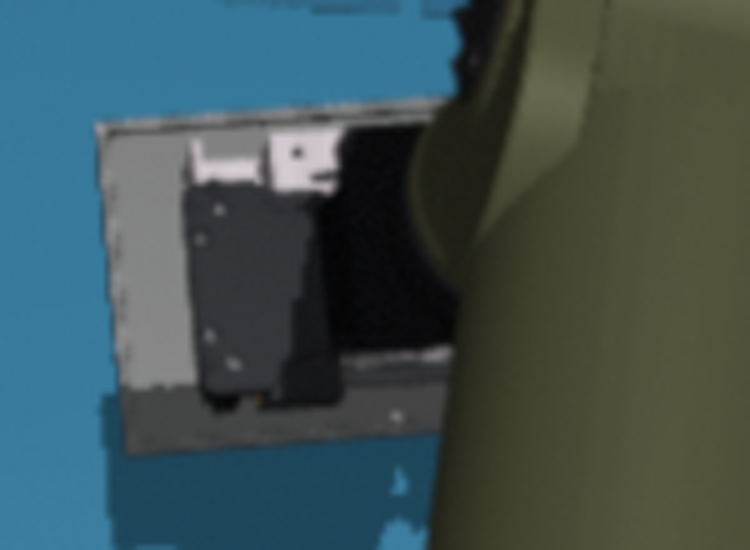

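```bash
python3 -c "
from cell import env
print(env.sign_off())"
```

```text
the job is handed in; nothing more can be done
None
```

The three frames are packed and nested in the tray, and the job was handed in at about 39.5 s of the 72 s allowed.

- **Second frame:** I gripped the loose frame farther from the tray by one leg and set it open side up beside chassis1, on the side with more room.
- **Third frame:** I stood the nearer loose frame on its end, then regripped it and set it upside down on the bench. From there I lowered it over the pair, one leg into each channel.

**Last checks from the wrist camera:**
- All ends are level within about 0.3 mm.
- The gap between the pair is about 1.7 mm.
- The top frame sits centred, 34.8 mm across from chassis1, where half the pitch is 34.8 mm. Its measured outline fits the fully seated height.
- Chassis1 measured the same position as before within 1 mm. Its measured angle differed by 0.25°, which is within measurement error.

The bystanders and the blue and pink look-alikes were not touched. I saw no unexpected forces; the readings printed after each move stayed below about 7 N. The arm hid most of the tray in the last top-camera picture, so the final check rests on the wrist view. The scene view looked right too.

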